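Load the test carrier with circuit modules in reverse order

TASK

Move the four circuit modules from their coloured cradles on the storage rack into the four slots of the grey carrier, one to a slot, in reverse order: the module that starts next to the storage rack's black end goes into the carrier slot farthest from the carrier's black end, and so on, so that the module that starts farthest from the storage rack's black end stands next to the carrier's black end. Stand each one upright on the floor of its slot and let go; do not drop them or tip them over on the way.

Things in the scene. Friction and masses are not known exactly. Their poses are not given: they have to be found in the camera images.
- module_red: Loose red circuit module, 140 to 280 g, sizes in mm: red casing 46 (its x) x 36 (y) x 40 high, a resistor sign (terracotta bar) on its sides; on top, centred, a black grip block 26 (x) x 22 (y) x 34 high with a red top; 74 high in all. Grip the black block near its top across its 26 mm (fingers along the module's x; nothing stands there). Origin: centre of the underside, z up.
- module_blue: Loose blue circuit module, 140 to 280 g, sizes in mm: blue casing 46 (its x) x 36 (y) x 40 high, a capacitor sign (two black bars) on its sides; on top, centred, a black grip block 26 (x) x 22 (y) x 34 high with a blue top; 74 high in all. Grip the black block near its top across its 26 mm (fingers along the module's x; nothing stands there). Origin: centre of the underside, z up.
- module_green: Loose green circuit module, 140 to 280 g, sizes in mm: green casing 46 (its x) x 36 (y) x 40 high, a coil sign (three copper dots) on its sides; on top, centred, a black grip block 26 (x) x 22 (y) x 34 high with a green top; 74 high in all. Grip the black block near its top across its 26 mm (fingers along the module's x; nothing stands there). Origin: centre of the underside, z up.
- module_yellow: Loose yellow circuit module, 140 to 280 g, sizes in mm: yellow casing 46 (its x) x 36 (y) x 40 high, an amber lamp disc on its sides; on top, centred, a black grip block 26 (x) x 22 (y) x 34 high with a yellow top; 74 high in all. Grip the black block near its top across its 26 mm (fingers along the module's x; nothing stands there). Origin: centre of the underside, z up.
- cradle_red: Fixed red cradle, in mm 62 (x) x 54 (y) x 12 high, on the storage rack; the red module starts in it, standing on its floor 5 above the underside, inside a rim 7 high with about 4 mm of play. It stays put, so it shows where the red module started. Origin: centre of the underside, axes along the storage rack's.
- cradle_blue: Fixed blue cradle, in mm 62 (x) x 54 (y) x 12 high, on the storage rack; the blue module starts in it, standing on its floor 5 above the underside, inside a rim 7 high with about 4 mm of play. It stays put, so it shows where the blue module started. Origin: centre of the underside, axes along the storage rack's.
- cradle_green: Fixed green cradle, in mm 62 (x) x 54 (y) x 12 high, on the storage rack; the green module starts in it, standing on its floor 5 above the underside, inside a rim 7 high with about 4 mm of play. It stays put, so it shows where the green module started. Origin: centre of the underside, axes along the storage rack's.
- cradle_yellow: Fixed yellow cradle, in mm 62 (x) x 54 (y) x 12 high, on the storage rack; the yellow module starts in it, standing on its floor 5 above the underside, inside a rim 7 high with about 4 mm of play. It stays put, so it shows where the yellow module started. Origin: centre of the underside, axes along the storage rack's.
- storage: Fixed storage rack: flat wooden bar 62 (x) x 264 (y) x 6 high; four coloured cradles sit on it in a row at y = -87, -29, 29, 87 mm; which is where changes from start to start. Black block 16 high across its +y end (y = 117 to 147). Origin: under the middle of the row of cradles, z up.
- carrier: Fixed grey tray, 74 (x) x 268 (y), four open slots in a row, empty at the start, centred at x = 0, y = -87, -29, 29, 87 mm. Slot floor 8 above the underside, 62 (x) x 52 (y); ribs round it 6 thick, 9 above the floor. Black block 16 high across its +y end (y = 119 to 149). A module stands with its x along the tray's x (either way round), 8 mm play each side. Origin: on the underside, under the middle of the row.

How it is judged:
At the end, for the whole second after the job is handed in: Each module stands upright (within 0.1 rad) on the floor of its carrier slot (height within 4 mm), at rest, within 13 mm of the slot's centre along each of the carrier's axes; its slot is the mirror of its cradle's: cradle at y in the storage rack's frame means slot at -y in the carrier's frame (((y of cradle_red in the frame of storage between -0.097 and -0.077 m and y of module_red in the frame of carrier between 0.074 and 0.1 m) or (y of cradle_red in the frame of storage between -0.039 and -0.019 m and y of module_red in the frame of carrier between 0.016 and 0.042 m) or (y of cradle_red in the frame of storage between 0.019 and 0.039 m and y of module_red in the frame of carrier between -0.042 and -0.016 m) or (y of cradle_red in the frame of storage between 0.077 and 0.097 m and y of module_red in the frame of carrier between -0.1 and -0.074 m)) and x of module_red in the frame of carrier between -0.013 and 0.013 m and z of module_red in the frame of carrier between 0.004 and 0.012 m and angle between each of module_red, module_blue, module_green, module_yellow's own z axis and vertical below 0.1 rad and linear speed of each of module_red, module_blue, module_green, module_yellow below 0.02 m/s and angular speed of each of module_red, module_blue, module_green, module_yellow below 0.2 rad/s and ((y of cradle_blue in the frame of storage between -0.097 and -0.077 m and y of module_blue in the frame of carrier between 0.074 and 0.1 m) or (y of cradle_blue in the frame of storage between -0.039 and -0.019 m and y of module_blue in the frame of carrier between 0.016 and 0.042 m) or (y of cradle_blue in the frame of storage between 0.019 and 0.039 m and y of module_blue in the frame of carrier between -0.042 and -0.016 m) or (y of cradle_blue in the frame of storage between 0.077 and 0.097 m and y of module_blue in the frame of carrier between -0.1 and -0.074 m)) and x of module_blue in the frame of carrier between -0.013 and 0.013 m and z of module_blue in the frame of carrier between 0.004 and 0.012 m and ((y of cradle_green in the frame of storage between -0.097 and -0.077 m and y of module_green in the frame of carrier between 0.074 and 0.1 m) or (y of cradle_green in the frame of storage between -0.039 and -0.019 m and y of module_green in the frame of carrier between 0.016 and 0.042 m) or (y of cradle_green in the frame of storage between 0.019 and 0.039 m and y of module_green in the frame of carrier between -0.042 and -0.016 m) or (y of cradle_green in the frame of storage between 0.077 and 0.097 m and y of module_green in the frame of carrier between -0.1 and -0.074 m)) and x of module_green in the frame of carrier between -0.013 and 0.013 m and z of module_green in the frame of carrier between 0.004 and 0.012 m and ((y of cradle_yellow in the frame of storage between -0.097 and -0.077 m and y of module_yellow in the frame of carrier between 0.074 and 0.1 m) or (y of cradle_yellow in the frame of storage between -0.039 and -0.019 m and y of module_yellow in the frame of carrier between 0.016 and 0.042 m) or (y of cradle_yellow in the frame of storage between 0.019 and 0.039 m and y of module_yellow in the frame of carrier between -0.042 and -0.016 m) or (y of cradle_yellow in the frame of storage between 0.077 and 0.097 m and y of module_yellow in the frame of carrier between -0.1 and -0.074 m)) and x of module_yellow in the frame of carrier between -0.013 and 0.013 m and z of module_yellow in the frame of carrier between 0.004 and 0.012 m); the robot touches nothing.
It fails at once if a module is tipped over (more than 0.6 rad) (angle between any of module_red, module_blue, module_green, module_yellow's own z axis and vertical above 0.6 rad).
It fails at once if a module is dropped (falls by about 2 cm or more: over 0.6 m/s with no finger on it) ((linear speed of module_red above 0.6 m/s and contact force between the fingers and module_red below 0.01 N) or (linear speed of module_blue above 0.6 m/s and contact force between the fingers and module_blue below 0.01 N) or (linear speed of module_green above 0.6 m/s and contact force between the fingers and module_green below 0.01 N) or (linear speed of module_yellow above 0.6 m/s and contact force between the fingers and module_yellow below 0.01 N)).
It also fails if it takes over 104 s, if anything falls off the work surface, if the arm or the gripper's body presses on something with over 40 N, if the wrist force passes 120 N, or if a joint passes its speed limit or range.

ROBOT

A 7-joint arm with a two-finger parallel gripper is mounted at the origin on the work surface. World frame = base frame: x ahead of the robot, y to its left, z up, the work surface at z = 0. Lengths are in m, angles in rad, forces in N, time in s.
With the tool pointing down it reaches from about 0.35 to 0.9 m from the base axis. Payload 8.1 kg.
Tool frame: the origin (TCP) lies on the centre line of the jaws, within the pads' length; the fingertips stand arm.tip_extent ahead of it and the grasp point (between the pads) lies 3 mm ahead of it (arm.tip_extent is the distance from the TCP to the fingertips, in m); y points along the fingers, z is the direction in which the jaws open and shut, and the axes are right-handed (so a half turn about y gives the same grasp; the last joint's range is limited). The gripper opens to 92 mm and grips with 3 to 60 N. Pads are 19 mm wide; open, the fingers measure 130 mm over their backs; the gripper's body (75 mm by 190 mm) begins 47 mm behind the grasp point.
Start: joints at [-1.228, 0.434, 0.025, 1.573, -0.012, 1.134, -0.075], TCP at [0.27, 0.564, 0.249] pointing down, gripper open.
Joint ranges: [-2.62, 2.62], [-0.44, 2.09], [-1.27, 1.32], [0.08, 2.57], [-1.32, 4.46], [0.12, 2], [-2.74, 2.74]. Speed limits (rad/s): [2.22, 2.22, 3.01, 3.01, 3.14, 3.14, 3.14].

INTERFACE

Orientations are given as a rotation vector (axis times angle).
In Python, from cell import observe, get_image, sign_off, boxes_of, place_of, arm gives the robot as it stands.
- The arm moves only by the tool arm_command, never from a script. Its argument "plan" is a list of rows, each a list of 2 entries, a list of its own where there are three numbers: the shift along the tool's x, y, z in m, then the turn, a rotation vector about the tool's x, y, z in degrees. In form: [[[tx, ty, tz], [ax, ay, az]], ...]. A call has 1 to 5 rows; each row is the pose to reach, as a shift and turn from the pose commanded when the call began, along the tool's axes at that moment; what a row does not reach only later rows make up. A row lasts 1/10 s, in which the tool goes at most 50 mm and 8.59 degrees, less where a joint would pass 70% of its speed; a pose out of reach is approached as far as the arm can. A call with a gripper value outside its range is refused whole. "fingers" is the closure, from -1 (fully open) to 1 (shut), set as the call begins (left out, the last holds). The fingers move at their own pace and stop on an object; "squeeze" is the grip in N (left out, the last holds). Time passes only in rows, so rows that repeat a pose let the fingers close. It gives the time, the measured TCP pose, the force and the opening at its end, in the units of the state.
- observe(): the state, without advancing time (a new reading comes with each control period).
- get_image(name): name is "scene" or "top" or "wrist"; returns a dict with "color" (420x560x3 uint8, red, green, blue), "camera_matrix" (3x3 intrinsics, pixels), "world_to_cam" (4x4, takes a point from world to camera coordinates); the wrist camera has in their place "mount" (4x4, takes a point from camera to tool coordinates, whose origin is the TCP and whose axes are the tool frame's). Camera axes: x right, y up, looking along -z (the intrinsics and any distortion apply to the point x, -y, -z); pixel columns grow to the right and rows downward; lengths in m; the calibration is good to about 2 mm. The wrist camera is an equidistant fisheye: a pixel r from the principal point sees the ray r / f radians off the axis. A picture is of the moment at which its call begins: read the wrist's pose just before it. There is no depth.
- sign_off(): hands the job in, once; it reports no verdict.
Trained networks look in a picture, given as the dict that the camera call returned (one of the last four; its "shot" number tells which), for a name from the list of things; names that differ only in an ending like _2 or _b are one class to them, and where a whole thing is asked for, a point or a joint stands for the part that bears it (a point fixed in the world has none). Each returns a list of dicts, best first, with "confidence" (0 to 1); they miss things now and then, are a little off and sometimes report something else, mostly with a low value. They report only what shows in the picture. A call takes as long as a camera call.
- boxes_of(picture, thing): "point" ([column, row] in pixels, amid what is visible of it).
- place_of(picture, thing): "point" ([column, row] in pixels: a listed point, or the origin of a listed thing).
The state is a dict: "clock": time; "joints": joint angles; "dq": joint speeds; "joint_efforts": joint torques, N m; "position": TCP position; "ee_rot": TCP orientation; "force": force on the tool from outside, world axes, zero at the start; "ft_torque": the same for the moment, N m; "width": opening from 0.0 (shut) to 1.0 (fully open).
Only numpy, scipy, OpenCV 4.12 (cv2) and the standard library are available. Lean on these libraries where they do the work, as an engineer would, in place of code of your own. Each camera call takes 0.05 s, during which the arm holds its last target.

## Working session

There is one attempt and no reset: what is moved stays moved. The work goes in short steps, Python scripts to look and compute and a tool call to move; the robot and the scene stay as the last step left them, time stands still between calls to the robot, and variables do not carry over. Pictures are saved under pics/ and viewed, and the job is handed in when it is done.

Besides the shell and the picture viewer there is one more tool, called after "Emit:" as name([rows], argument=value, ...), one row to a line, values as JSON. arm_command: Moves the arm, as the interface text tells. Its arguments: {"type":"object","properties":{"plan":{"type":"array","items":{"type":"array"}},"fingers":{"type":"number"},"squeeze":{"type":"number"}},"required":["plan"]}

```bash
ls; mkdir -p pics; python3 - <<'E'
from cell import observe,get_image,arm
import cv2
s=observe();print(s);print(arm, getattr(arm,'tip_extent',None))
for n in ['scene','top','wrist']:
    p=get_image(n);cv2.imwrite(f'pics/{n}0.png',p['color'][:,:,::-1]);print(n,{k:v for k,v in p.items() if k!='color'})
E
```

```text
pics
{'clock': 0.0, 'joints': array([-1.22759956,  0.4352263 ,  0.02498424,  1.57408886, -0.01160527,
        1.13401759, -0.07508901]), 'dq': array([-1.91928845e-03,  1.21578177e-03, -3.09587954e-04,  2.73390423e-04,
       -1.72387171e-03, -1.95424669e-05, -3.70729950e-04]), 'joint_efforts': array([-3.54185613e-04, -6.67838573e+01,  9.84919667e-01, -3.14473557e+01,
       -6.05607172e-02,  4.25156776e-02,  1.57961535e-04]), 'position': array([0.26933189, 0.56345801, 0.24794621]), 'ee_rot': array([-1.54395437,  0.34990054, -0.34956801]), 'force': array([-0.49845609,  0.65277245, -0.51450877]), 'ft_torque': array([ 0.0359995 , -0.02070021,  0.03643962]), 'width': 0.9989376642318502}
<Robot object at 0x7f4be9987a10> 0.022
scene {'camera_matrix': array([[393.72146933,   0.        , 280.97704344],
       [  0.        , 393.72146933, 212.31558452],
       [  0.        ,   0.        ,   1.        ]]), 'world_to_cam': array([[ 0.41505964,  0.90961591, -0.01801118, -0.18812184],
       [-0.50369004,  0.24623092,  0.82804993,  0.236814  ],
       [ 0.75764229, -0.33461805,  0.56036499, 
[... 378 characters left out ...]
.08701721, -0.54077822],
       [-0.0864065 ,  0.02283874,  0.99599815, -0.96344193],
       [ 0.        ,  0.        ,  0.        ,  1.        ]]), 'shot': 2}
wrist {'camera_matrix': array([[325.1922621 ,   0.        , 279.72166629],
       [  0.        , 325.1922621 , 205.37798971],
       [  0.        ,   0.        ,   1.        ]]), 'mount': array([[ 7.65461861e-04, -9.53223145e-01, -3.02266522e-01,
        -8.17625674e-02],
       [ 4.40688979e-04,  3.02266903e-01, -9.53223230e-01,
        -1.37690259e-01],
       [ 9.99999610e-01,  5.96450503e-04,  6.51448720e-04,
        -1.37684919e-03],
       [ 0.00000000e+00,  0.00000000e+00,  0.00000000e+00,
         1.00000000e+00]]), 'shot': 3}
```

View pics/scene0.png

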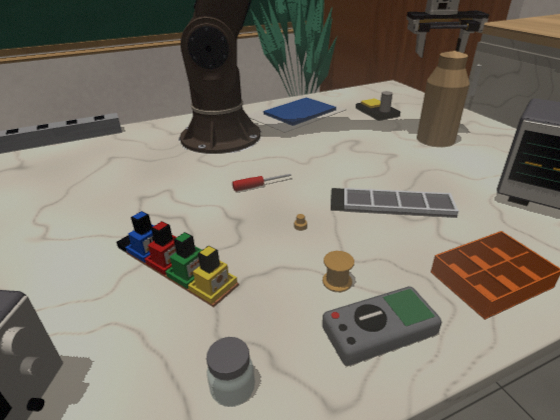

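View pics/top0.png

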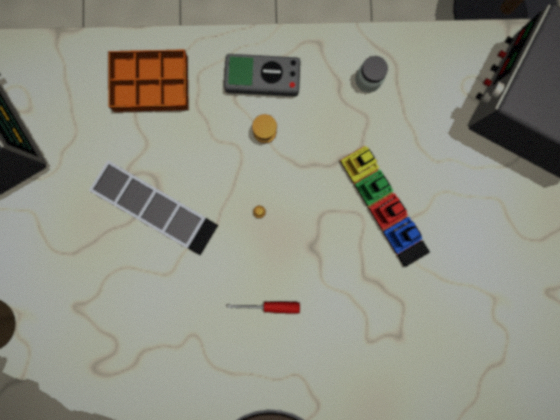

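View pics/wrist0.png

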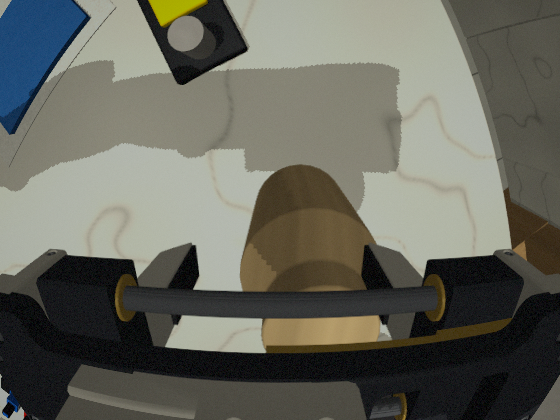

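The top view shows the storage rack at right (black end near (412,252), order blue, red, green, yellow) and the carrier at left (black end near (202,236)). Now I'll measure them.

```bash
cat > h.py <<'E'
import numpy as np,cv2
from scipy.spatial.transform import Rotation as R
from scipy.optimize import least_squares
def proj(p,X):
    X=np.atleast_2d(X);c=(p['world_to_cam'][:3,:3]@X.T).T+p['world_to_cam'][:3,3]
    K=p['camera_matrix'];return np.c_[K[0,0]*c[:,0]/-c[:,2]+K[0,2],K[1,1]*-c[:,1]/-c[:,2]+K[1,2]]
def ray(p,uv):
    K=p['camera_matrix'];d=np.array([(uv[0]-K[0,2])/K[0,0],-(uv[1]-K[1,2])/K[1,1],-1])
    M=np.linalg.inv(p['world_to_cam']);return M[:3,3],M[:3,:3]@d
def atz(p,uv,z):
    o,d=ray(p,uv);return o+d*(z-o[2])/d[2]
def wray(p,s,uv):
    K=p['camera_matrix'];f=K[0,0];dx=uv[0]-K[0,2];dy=uv[1]-K[1,2];r=np.hypot(dx,dy);t=r/f
    d=np.array([np.sin(t)*dx/r,-np.sin(t)*dy/r,-np.cos(t)]);m=p['mount']
    Rt=R.from_rotvec(s['ee_rot']).as_matrix()
    return s['position']+Rt@m[:3,3],Rt@m[:3,:3]@d
def watz(p,s,uv,z):
    o,d=wray(p,s,uv);return o+d*(z-o[2])/d[2]
def wproj(p,s,X):
    X=np.atleast_2d(X);Rt=R.from_rotvec(s['ee_rot']).as_matrix();m=p['mount']
    t=(X-s['position'])@Rt; c=(t-m[:3,3])@m[:3,:3]
    rr=np.hypot(c[:,0],c[:,1]);th=np.arctan2(rr,-c[:,2]);K=p['camera_matrix'];f=K[0,0]
    return np.c_[K[0,2]+f*th*c[:,0]/rr,K[1,2]-f*th*c[:,1]/rr]
E
python3 - <<'E'
from h import *
from cell import *
np.set_printoptions(precision=4,suppress=True)
for n in ['top','scene']:
    p=get_image(n)
    zs=dict(storage=0,carrier=0,cradle_red=.006,cradle_blue=.006,cradle_green=.006,cradle_yellow=.006,module_red=.011,module_blue=.011,module_green=.011,module_yellow=.011)
    for k,z in zs.items():
        for r in place_of(p,k)[:2]: print(n,k,round(r['confidence'],2),np.round(r['point'],1),atz(p,r['point'],z))
p=get_image('top');c=p['color']
cv2.imwrite('pics/a.png',cv2.resize(c[140:280,330:440,::-1],None,fx=5,fy=4.2,interpolation=cv2.INTER_CUBIC))
cv2.imwrite('pics/b.png',cv2.resize(c[155:265,85:225,::-1],None,fx=5,fy=5,interpolation=cv2.INTER_CUBIC))
E
```

```text
top storage 0.76 [378.1 199.2] [ 0.5536 -0.2476  0.    ]
top carrier 0.7 [152.1 201.5] [0.5617 0.2321 0.    ]
top cradle_blue 0.66 [405.  236.8] [ 0.4718 -0.2993  0.006 ]
top cradle_blue 0.63 [380.7 200.4] [ 0.5503 -0.2516  0.006 ]
top cradle_green 0.63 [373.1 187.8] [ 0.5776 -0.2366  0.006 ]
top cradle_yellow 0.63 [361.6 163.2] [ 0.6311 -0.2145  0.006 ]
top module_red 0.56 [387.1 210.9] [ 0.5272 -0.2628  0.011 ]
top module_blue 0.8 [404.8 233.2] [ 0.4793 -0.2978  0.011 ]
top module_green 0.78 [371.9 188. ] [ 0.5767 -0.2329  0.011 ]
top module_green 0.71 [404.4 232.3] [ 0.4812 -0.2971  0.011 ]
top module_yellow 0.74 [358.5 164.7] [ 0.6272 -0.2067  0.011 ]
scene storage 0.94 [180.1 267.5] [ 0.5503 -0.2481  0.    ]
scene carrier 0.74 [396.9 204.7] [0.5537 0.2405 0.    ]
scene cradle_red 0.45 [171.6 261.1] [ 0.5329 -0.2591  0.006 ]
scene cradle_blue 0.54 [151.7 247.5] [ 0.4758 -0.286   0.006 ]
scene cradle_green 0.45 [191.4 270.4] [ 0.5739 -0.232   0.006 ]
scene cradle_yellow 0.71 [209.8 284.1] [ 0.622  -0.2117  0.006 ]
scene module_red 0.7 [166.8 257.3] [ 0.5244 -0.2654  0.011 ]
scene module_blue 0.93 [148.7 246.2] [ 0.4759 -0.2907  0.011 ]
scene module_yellow 0.82 [210.1 282.9] [ 0.6247 -0.2113  0.011 ]
```

View pics/b.png

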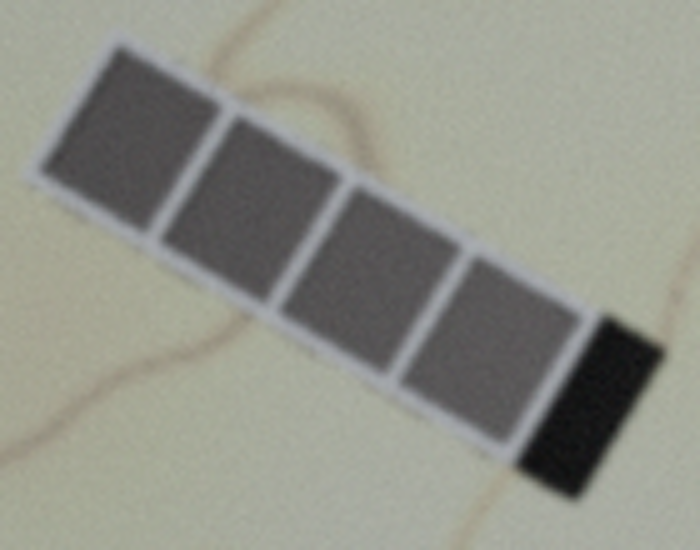

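View pics/a.png

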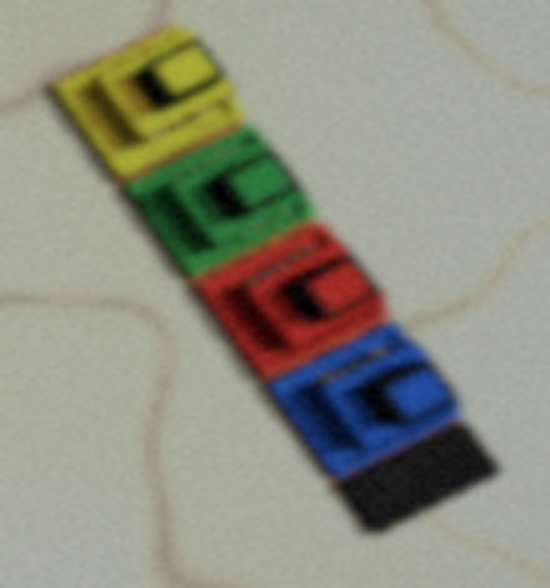

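```bash
cat > fit.py <<'E'
from h import *
from cell import *
np.set_printoptions(precision=4,suppress=True)
p=get_image('top')
def fit(cp,M,guess):
    f=lambda q:(proj(p,np.c_[M[:,:2]@np.array([[np.cos(q[2]),-np.sin(q[2])],[np.sin(q[2]),np.cos(q[2])]]).T+q[:2],M[:,2]])-cp).ravel()
    r=least_squares(f,guess,loss='soft_l1');return r.x,r.fun.reshape(-1,2)
B=np.array([(118,38),(32,180),(610,317),(665,352),(578,498),(518,465),
 (171,138.5),(250,209),(369,280),(494,350.5)],float)
B=(B+.5)/5-.5+[85,155]
# black at +y; facing +y, +x is right
M=np.array([(37,-119,17),(-37,-119,17),(37,119,16),(37,149,16),(-37,149,16),(-37,119,16),(0,-87,8),(0,-29,8),(0,29,8),(0,87,8)])/1e3
M=M.copy();B=B[[0,1,2,3,4,5,7,8,9]];M=M[[0,1,2,3,4,5,7,8,9]]
for g in (-2,1):
    for s in (1,-1):
        m=M.copy();m[:,0]*=s
        q,res=fit(B,m,[.56,.23,g]);print('carrier',s,q,np.abs(res).mean());
        if s==-1 and g==-2: print(res)
A=np.array([(48,88),(175,25),(498,468),(375,532),(335,482),(460,425),
  (120,185),(195,278),(268,380)],float)
A=(A+.5)/[5,4.2]-.5+[330,140]
M=np.array([(-31,-116,18),(31,-116,18),(31,147,16),(-31,147,16),(-31,117,16),(31,117,16),(-31,-58,18),(-31,0,18),(-31,58,18)])/1e3
for s in (1,-1):
    m=M.copy();m[:,0]*=s
    for g in (-2,1,2.5): 
        q,res=fit(A,m,[.55,-.25,g]);print('storage',s,q,np.abs(res).mean());
    print(res)
E
python3 fit.py
```

```text
carrier 1 [ 0.545   0.2411 -3.2693] 16.161940651644684
carrier -1 [ 0.5555  0.2382 -3.6939] 0.9239907862328344
[[-0.6587 -2.1704]
 [-2.3542 -0.1365]
 [-0.7565 -0.9873]
 [ 0.7012 -0.7654]
 [-0.1953  1.0659]
 [-0.7187  0.3731]
 [ 1.8107  0.8235]
 [ 1.8     0.4451]
 [ 0.661   0.2085]]
carrier 1 [0.5552 0.2419 2.6453] 16.107383960077424
carrier -1 [0.5555 0.2382 2.5893] 0.9239907455619082
storage 1 [ 0.422  -0.2422 -2.1908] 35.46463032928955
storage 1 [ 0.5233 -0.1961  2.0879] 13.532167068786263
storage 1 [ 0.5233 -0.1961  2.0879] 13.532167068544318
[[  0.3284  -1.724 ]
 [-50.0521  28.3214]
 [-48.0906  30.7559]
 [  1.6024  -0.1754]
 [  1.8663  -0.6688]
 [-48.2084  28.5167]
 [  0.5009  -1.466 ]
 [  0.1817  -0.0822]
 [  0.3719  -0.666 ]]
storage -1 [ 0.552  -0.2483 -4.2064] 0.6321383810440437
storage -1 [ 0.552  -0.2483  2.0768] 0.632138193026222
storage -1 [ 0.552  -0.2483  2.0768] 0.6321383261237435
[[ 0.0136 -1.2317]
 [-0.4236 -0.8903]
 [ 0.5985  1.0045]
 [ 0.1123  1.063 ]
 [ 0.5112  0.4811]
 [ 0.5779 -1.1662]
 [-0.0723 -0.8142]
 [-0.6508  0.7323]
 [-0.7207  0.3143]]
```

```bash
cat > fit2.py <<'E'
from h import *
from cell import *
np.set_printoptions(precision=4,suppress=True)
s=observe();print(R.from_rotvec(s['ee_rot']).as_matrix())
p=get_image('top');c=p['color'].astype(int)
# dark slot floors
g=c.max(2)
m=((g<125)&(g>50)).astype(np.uint8); m[:155]=0;m[265:]=0;m[:,:85]=0;m[:,225:]=0
m=cv2.morphologyEx(m,cv2.MORPH_OPEN,np.ones((3,3)))
n,l,st,ct=cv2.connectedComponentsWithStats(m)
for i in range(1,n): print(st[i],ct[i])
C=ct[1:][st[1:,4]>300]
W=np.array([atz(p,u,.010)[:2] for u in C]);print(W,W.mean(0),np.linalg.norm(np.diff(W,axis=0),axis=1))
E
python3 fit2.py
```

```text
[[ 0.9022  0.      0.4313]
 [-0.4313  0.      0.9022]
 [ 0.     -1.      0.    ]]
[ 94 165  34  36 721] [110.7462 182.4327]
[118 179  34  36 722] [134.6634 196.3421]
[142 194  34  35 718] [158.6003 210.5334]
[166 207  34  36 719] [182.5702 224.5549]
[[0.6031 0.3156]
 [0.5724 0.2659]
 [0.5413 0.2164]
 [0.5106 0.1669]] [0.5568 0.2412] [0.0584 0.0586 0.0583]
```

```bash
cat >> h.py <<'E'
def go(pos,yaw,n=1):
    from cell import observe
    s=observe();P=s['position'];Rt=R.from_rotvec(s['ee_rot']).as_matrix()
    print('t',round(s['clock'],2),'pos',P.round(4),'yaw',round(np.arctan2(Rt[1,2],Rt[0,2]),4),'tilt',Rt[2].round(3),'F',s['force'].round(1),'w',round(s['width'],3))
    z=np.array([np.cos(yaw),np.sin(yaw),0]);y=np.array([0,0,-1.]);T=np.c_[np.cross(y,z),y,z]
    rv=R.from_matrix(Rt.T@T).as_rotvec()
    for i in range(n):
        d=(np.array(pos)-P)/n
        print('shift',(Rt.T@d).round(4),'turn',np.degrees(rv/n).round(2))
        Rt=Rt@R.from_rotvec(rv/n).as_matrix()
STO=np.array([.552,-.248]);SY=2.077;CAR=np.array([.5568,.2412]);CY=2.585
def W(c,q,y): return c+y*np.array([-np.sin(q),np.cos(q)])
E
python3 - <<'E'
from h import *
from cell import *
p=get_image('scene');b=atz(p,(440,140),0);print(b)
for z in (.1,.15,.2,.25): print(z,proj(p,[b[0]-.03,b[1],z]))
go((.58,-.20,.30),-1.065,4)
E
```

```text
[0.32588102 0.57766082 0.        ]
0.1 [[439.72284312 103.96771585]]
0.15 [[443.41459675  86.52746977]]
0.2 [[447.29777077  68.18293296]]
0.25 [[451.38764937  48.86190122]]
t 1.45 pos [0.2695 0.5639 0.2487] yaw 1.1249 tilt [ 0. -1.  0.] F [-0.8 -0.1  0.2] w 1.001
shift [ 0.1524 -0.0128 -0.1388] turn [-0.   31.37 -0.  ]
shift [ 0.2024 -0.0128 -0.0392] turn [-0.   31.37 -0.  ]
shift [ 0.1932 -0.0128  0.0719] turn [-0.   31.37 -0.  ]
shift [ 0.1276 -0.0128  0.1619] turn [-0.   31.37 -0.  ]
```

Emit:
arm_command([
  [[0,-0.03,0],[0,0,0]],
  [[0,-0.06,0],[0,0,0]],
], fingers=-1)

```text
clock: 1.65
position: [0.2693, 0.5634, 0.3087]
ee_rot: [-1.545, 0.35, -0.35]
force: [0.1, 1.3, 0.3]
width: 1.004
```

Emit:
arm_command([
  [[0.03,0,-0.028],[0,6,0]],
  [[0.06,0,-0.056],[0,12,0]],
  [[0.09,0,-0.084],[0,18,0]],
  [[0.12,0,-0.112],[0,24,0]],
  [[0.152,0,-0.139],[0,31,0]],
])

```text
clock: 2.15
position: [0.3469, 0.3714, 0.3089]
ee_rot: [-1.429, 0.772, -0.772]
force: [-0.0, -0.1, 0.3]
width: 1.002
```

Emit:
arm_command([
  [[0.04,0,-0.008],[0,6,0]],
  [[0.08,0,-0.016],[0,12,0]],
  [[0.12,0,-0.024],[0,18,0]],
  [[0.16,0,-0.031],[0,24,0]],
  [[0.202,0,-0.039],[0,31,0]],
])

```text
clock: 2.65
position: [0.4259, 0.1816, 0.309]
ee_rot: [-1.226, 1.18, -1.18]
force: [0.3, 0.3, 0.2]
width: 0.999
```

```bash
python3 -c "
from h import *
go((.58,-.20,.30),-1.065,2)"
```

```text
t 2.65 pos [0.4259 0.1816 0.309 ] yaw 0.0389 tilt [-0.001 -1.     0.001] F [0.3 0.3 0.2] w 0.999
shift [0.1936 0.0044 0.0696] turn [-0.000e+00  3.163e+01 -3.000e-02]
shift [0.1284 0.0045 0.1608] turn [-0.000e+00  3.163e+01 -3.000e-02]
```

```bash
python3 -c "
from h import *
from cell import *
s=observe();p=get_image('wrist');c=p['color'][:,:,::-1].copy()
for y in (-.087,-.029,.029,.087):
  u=wproj(p,s,[*W(CAR,CY,y),.008])[0];print(u);cv2.circle(c,tuple(int(v) for v in u),3,(0,0,255),-1)
cv2.imwrite('pics/w1.png',c)"
```

```text
[410.43279238  78.76101498]
[388.09286512 110.78492993]
[364.46115713 144.04088327]
[340.22369616 177.53409438]
```

View pics/w1.png

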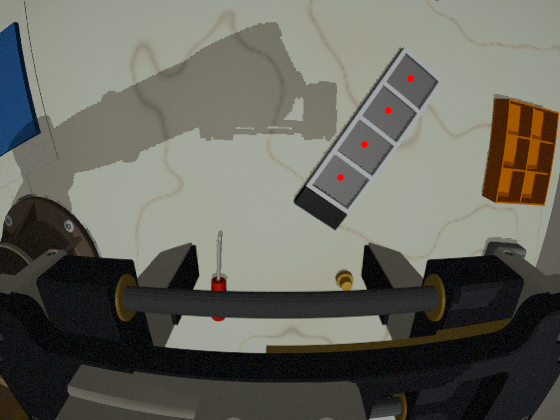

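Emit:
arm_command([
  [[0.04,0,0.014],[0,6,0]],
  [[0.08,0,0.028],[0,12,0]],
  [[0.12,0,0.042],[0,18,0]],
  [[0.16,0,0.056],[0,25,0]],
  [[0.193,0,0.07],[0,31.5,0]],
])

```text
clock: 3.2
position: [0.5041, -0.0091, 0.3091]
ee_rot: [-0.921, 1.575, -1.576]
force: [0.5, 1.3, -0.8]
width: 0.998
```

Emit:
arm_command([
  [[0.03,0,0.035],[0,6,0]],
  [[0.06,0,0.07],[0,12,0]],
  [[0.09,0,0.105],[0,18,0]],
  [[0.115,0,0.14],[0,25,0]],
  [[0.128,0,0.161],[0,31.5,0]],
])

```text
clock: 3.7
position: [0.5827, -0.2006, 0.3089]
ee_rot: [-0.502, 1.936, -1.939]
force: [-0.0, 0.1, -0.0]
width: 1.0
```

```bash
python3 -c "
from h import *
from cell import *
go((.58,-.20,.30),-1.065,1)
s=observe();p=get_image('wrist');c=p['color'][:,:,::-1].copy()
for y in (-.087,-.029,.029,.087):
  u=wproj(p,s,[*W(STO,SY,y),.085])[0];print(u);cv2.circle(c,tuple(int(v) for v in u),2,(255,0,255),-1)
cv2.imwrite('pics/w2.png',c)"
```

```text
t 3.7 pos [ 0.5827 -0.2006  0.3089] yaw -1.0641 tilt [ 0.    -1.     0.002] F [-0.   0.1 -0. ] w 1.0
shift [ 0.002   0.0088 -0.0018] turn [-0.09  0.05  0.03]
[302.16249315 144.92208901]
[301.37198216 194.877061  ]
[300.34526996 240.87825148]
[299.19042431 281.79457013]
```

View pics/w2.png

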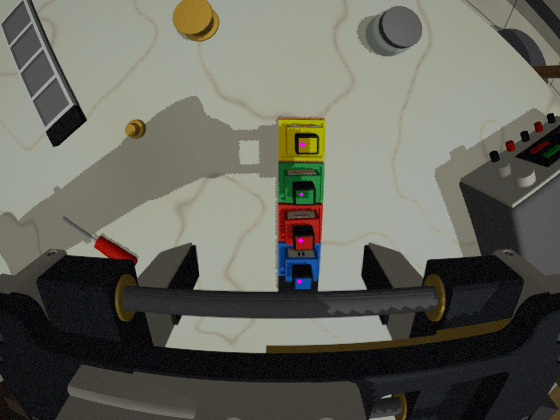

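```bash
python3 -c "
import cv2
c=cv2.imread('pics/w2.png')[105:300,260:345]
cv2.imwrite('pics/w2z.png',cv2.resize(c,None,fx=3,fy=3,interpolation=cv2.INTER_CUBIC))"
```

```text
(no output)
```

View pics/w2z.png

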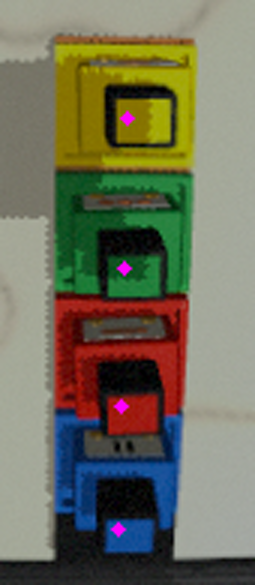

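```bash
python3 - <<'E'
from h import *
from cell import *
s=observe();p=get_image('wrist')
for n,y,u in [('yellow',-.087,(307.1,144.5)),('green',-.029,(304.5,195.8)),('red',.029,(303.5,242.5)),('blue',.087,(302.8,282.5))]:
    q=watz(p,s,u,.085)[:2];d=q-W(STO,SY,y);ex=np.array([np.cos(SY),np.sin(SY)]);ey=np.array([-ex[1],ex[0]])
    print(n,q.round(4),'local dx,dy',(d@ex).round(4),(d@ey).round(4))
# storage centre edge: cradles corners top z=.018: left/right edges of yellow far edge
for u in [(278.3,120),(325,120),(278.5,160),(324,160)]: 
    q=watz(p,s,u,.018)[:2];d=q-STO;print((d@ex).round(4),(d@ey).round(4))
E
```

```text
yellow [ 0.6321 -0.2135] local dx,dy -0.0086 0.0003
green [ 0.5788 -0.2403] local dx,dy -0.0063 0.0018
red [ 0.527  -0.2687] local dx,dy -0.006 0.0029
blue [ 0.4773 -0.2966] local dx,dy -0.0063 0.0019
0.0233 -0.1112
-0.038 -0.1114
0.0235 -0.0579
-0.0375 -0.0577
```

```bash
python3 -c "
from h import *
go((.6321,-.2135,.16),-1.065,1)"
```

```text
t 3.8 pos [ 0.5827 -0.2006  0.3084] yaw -1.064 tilt [ 0.002 -1.     0.002] F [0.3 0.3 0.5] w 1.002
shift [-0.0372  0.1484  0.0349] turn [-0.13  0.06  0.1 ]
```

Emit:
arm_command([
  [[-0.009,0.035,0.009],[0,0,0]],
  [[-0.019,0.075,0.018],[0,0,0]],
  [[-0.028,0.11,0.026],[0,0,0]],
  [[-0.037,0.148,0.035],[0,0,0]],
  [[-0.037,0.148,0.035],[0,0,0]],
])

```text
clock: 4.3
position: [0.6302, -0.2062, 0.1553]
ee_rot: [-0.519, 1.938, -1.928]
force: [0.4, 0.4, -0.0]
width: 0.998
```

```bash
cat > look.py <<'E'
from h import *
from cell import *
import sys
s=observe();p=get_image('wrist');c=p['color'][:,:,::-1].copy()
u=wproj(p,s,[*s['position'][:2],float(sys.argv[2])])[0];print('tcp axis at block top px',u,s['position'],s['force'].round(1),s['width'])
c=cv2.resize(c[100:330,180:380],None,fx=3,fy=2.6,interpolation=cv2.INTER_CUBIC)
cv2.drawMarker(c,(int((u[0]-180)*3),int((u[1]-100)*2.6)),(255,0,255),0,12,1)
cv2.imwrite('pics/%s.png'%sys.argv[1],c)
E
python3 look.py y1 .085
```

```text
tcp axis at block top px [278.79277331 226.03335872] [ 0.6301968  -0.20621839  0.15528184] [ 0.4  0.4 -0. ] 0.9977055214736531
```

View pics/y1.png

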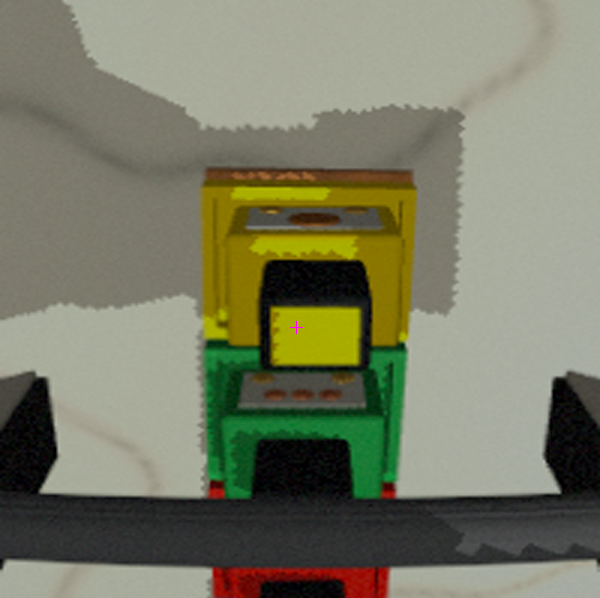

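```bash
python3 -c "
from h import *
go((.6321,-.2135,.16),-1.065,1)
from cell import *
p=get_image('wrist')
go((.6321,-.2135,.16),-1.065,1)
"
```

```text
t 4.35 pos [ 0.6307 -0.2073  0.1584] yaw -1.0541 tilt [ 0.003 -1.    -0.004] F [0.8 0.2 1. ] w 0.999
shift [ 0.0018 -0.0016  0.006 ] turn [0.22 0.63 0.2 ]
t 4.4 pos [ 0.6314 -0.2084  0.1608] yaw -1.055 tilt [ 0.001 -1.    -0.001] F [ 0.6 -0.6  1.6] w 1.0
shift [0.0019 0.0008 0.0048] turn [0.06 0.57 0.06]
```

Emit:
arm_command([
  [[0,0,0.0],[0,0,0]],
  [[0,0,0.0],[0,0,0]],
  [[0,0,0.0],[0,0,0]],
])

```text
clock: 4.7
position: [0.6322, -0.2093, 0.1625]
ee_rot: [-0.506, 1.931, -1.932]
force: [0.4, 0.5, 0.2]
width: 0.999
```

```bash
python3 -c "
from h import *
go((.6321,-.2135,.16),-1.065,1)"; python3 look.py y2 .085
```

```text
t 4.7 pos [ 0.6322 -0.2093  0.1625] yaw -1.0565 tilt [-0.002 -1.     0.001] F [0.4 0.5 0.2] w 0.999
shift [0.0021 0.0025 0.0036] turn [-0.08  0.49 -0.12]
tcp axis at block top px [278.00651276 223.08323115] [ 0.63217258 -0.20932976  0.16245818] [0.4 0.5 0.2] 0.9985280186122728
```

View pics/y2.png

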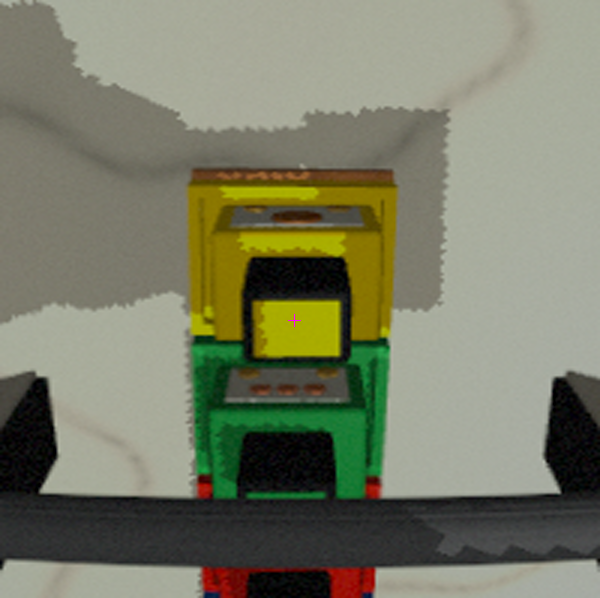

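Emit:
arm_command([
  [[0.0025,0.02,0.001],[0,0,0]],
  [[0.0025,0.045,0.001],[0,0,0]],
  [[0.0025,0.065,0.001],[0,0,0]],
  [[0.0025,0.082,0.001],[0,0,0]],
  [[0.0025,0.082,0.001],[0,0,0]],
])

```text
clock: 5.25
position: [0.6289, -0.2106, 0.0768]
ee_rot: [-0.511, 1.936, -1.932]
force: [-0.5, 0.5, -1.0]
width: 0.999
```

Emit:
arm_command([
  [[0,0,0],[0,0,0]],
  [[0,0,0],[0,0,0]],
  [[0,0,0],[0,0,0]],
])

```text
clock: 5.55
position: [0.6307, -0.2117, 0.0799]
ee_rot: [-0.506, 1.931, -1.933]
force: [-0.4, -0.2, 0.6]
width: 1.0
```

```bash
python3 -c "
from h import *
go((.6305,-.2114,.08),-1.0565,1)"; python3 look.py y3 .085
```

```text
t 5.55 pos [ 0.6307 -0.2117  0.0799] yaw -1.0568 tilt [-0.001 -1.     0.001] F [-0.4 -0.2  0.6] w 1.0
shift [ 0.     -0.0001 -0.0003] turn [-0.07 -0.01 -0.08]
tcp axis at block top px [277.48419872 284.18035012] [ 0.63071068 -0.21167637  0.07989367] [-0.4 -0.2  0.6] 1.0003927710356344
```

View pics/y3.png

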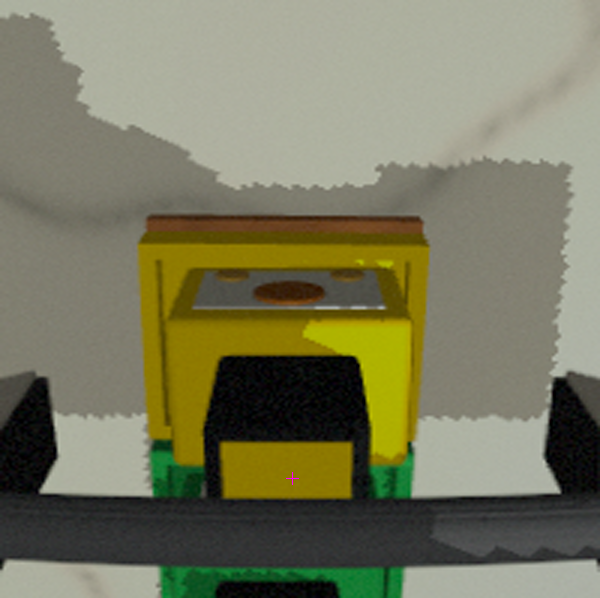

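Emit:
arm_command([
  [[0,0,0],[0,0,0]],
  [[0,0,0],[0,0,0]],
  [[0,0,0],[0,0,0]],
  [[0,0,0],[0,0,0]],
  [[0,0,0],[0,0,0]],
], fingers=1, squeeze=25)

```text
clock: 6.1
position: [0.6301, -0.2113, 0.0787]
ee_rot: [-0.508, 1.933, -1.933]
force: [-0.3, -0.9, -0.3]
width: 0.612
```

Emit:
arm_command([
  [[0,0,0],[0,0,0]],
  [[0,0,0],[0,0,0]],
  [[0,0,0],[0,0,0]],
])

```text
clock: 6.4
position: [0.6301, -0.2114, 0.0787]
ee_rot: [-0.508, 1.933, -1.933]
force: [-0.2, 0.4, -0.2]
width: 0.351
```

Emit:
arm_command([
  [[0,0,0],[0,0,0]],
  [[0,0,0],[0,0,0]],
  [[0,0,0],[0,0,0]],
  [[0,0,0],[0,0,0]],
])

```text
clock: 6.8
position: [0.63, -0.2113, 0.0786]
ee_rot: [-0.508, 1.933, -1.933]
force: [-0.3, 0.4, -2.5]
width: 0.28
```

Emit:
arm_command([
  [[0,-0.01,0],[0,0,0]],
  [[0,-0.025,0],[0,0,0]],
  [[0,-0.05,0],[0,0,0]],
  [[0,-0.07,0],[0,0,0]],
  [[0,-0.08,0],[0,0,0]],
])

```text
clock: 7.3
position: [0.631, -0.2122, 0.162]
ee_rot: [-0.504, 1.93, -1.934]
force: [0.5, -0.2, -2.3]
width: 0.282
```

```bash
python3 -c "
from h import *
go((*W(CAR,CY,.087),.159),CY-np.pi,4)"; python3 look.py y4 .16
```

```text
t 7.3 pos [ 0.631  -0.2122  0.162 ] yaw -1.0571 tilt [-0.003 -1.     0.003] F [ 0.5 -0.2 -2.3] w 0.282
shift [-0.0205  0.0005 -0.0974] turn [-0.05 -7.17 -0.03]
shift [-0.0325  0.0006 -0.0941] turn [-0.05 -7.17 -0.03]
shift [-0.0439  0.0007 -0.0893] turn [-0.05 -7.17 -0.03]
shift [-0.0547  0.0007 -0.0831] turn [-0.05 -7.17 -0.03]
tcp axis at block top px [277.53444945 276.69570705] [ 0.63102734 -0.21220351  0.16204183] [ 0.5 -0.2 -2.3] 0.2815117628101317
```

View pics/y4.png

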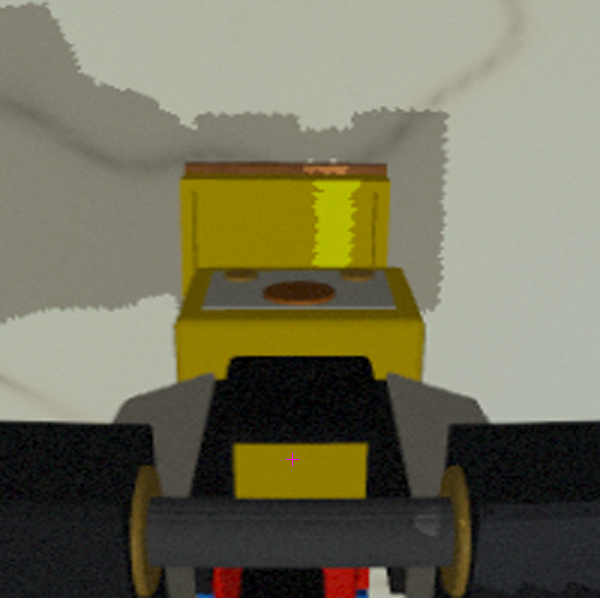

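Emit:
arm_command([
  [[-0.004,0,-0.02],[0,-1.5,0]],
  [[-0.012,0,-0.058],[0,-4,0]],
  [[-0.022,0,-0.103],[0,-7.5,0]],
  [[-0.032,0,-0.15],[0,-11,0]],
  [[-0.041,0,-0.195],[0,-14.3,0]],
])

```text
clock: 7.85
position: [0.5688, -0.0195, 0.1585]
ee_rot: [-0.715, 1.773, -1.772]
force: [1.2, 0.5, -1.2]
width: 0.275
```

Emit:
arm_command([
  [[-0.022,0,-0.045],[0,-3.5,0]],
  [[-0.044,0,-0.09],[0,-7,0]],
  [[-0.064,0,-0.13],[0,-10.5,0]],
  [[-0.08,0,-0.162],[0,-13,0]],
  [[-0.088,0,-0.179],[0,-14.3,0]],
])

```text
clock: 8.35
position: [0.5079, 0.1727, 0.1584]
ee_rot: [-0.896, 1.604, -1.601]
force: [0.7, -0.9, -1.9]
width: 0.281
```

Emit:
arm_command([
  [[0,0,0],[0,0,0]],
  [[0,0,0],[0,0,0]],
  [[0,0,0],[0,0,0]],
])

```text
clock: 8.65
position: [0.51, 0.1674, 0.1588]
ee_rot: [-0.89, 1.608, -1.609]
force: [0.4, 0.6, -1.8]
width: 0.283
```

```bash
cat > carlook.py <<'E'
from h import *
from cell import *
import sys
Y=float(sys.argv[2]);go((*W(CAR,CY,Y),float(sys.argv[3])),CY-np.pi,1)
s=observe();p=get_image('wrist');c=p['color'][:,:,::-1].copy()
ex=np.array([np.cos(CY),np.sin(CY)])
def dr(pts,col):
    u=wproj(p,s,pts);cv2.polylines(c,[np.int32(u*16)],True,col,1,cv2.LINE_AA,4)
for y in (-.087,-.029,.029,.087):
    dr([[*(W(CAR,CY,y+b)+a*ex),.017] for a,b in ((.031,.026),(-.031,.026),(-.031,-.026),(.031,-.026))],(255,0,255))
cv2.imwrite('pics/%s.png'%sys.argv[1],cv2.resize(c[20:420,80:480],None,fx=1.5,fy=1.5))
E
python3 carlook.py c1 .087 .159
```

```text
t 8.65 pos [0.51   0.1674 0.1588] yaw -0.5596 tilt [ 0.    -1.     0.001] F [ 0.4  0.6 -1.8] w 0.283
shift [-0.0004 -0.0002  0.0008] turn [-0.03 -0.17  0.02]
```

View pics/c1.png

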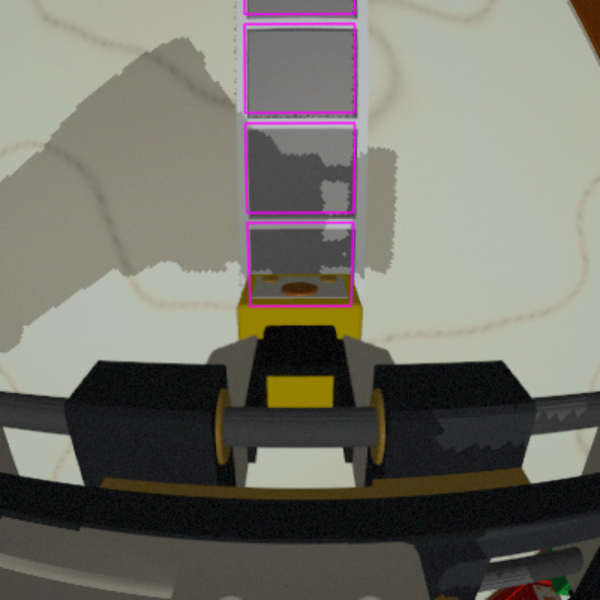

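Emit:
arm_command([
  [[0,0.012,0.001],[0,0,0]],
  [[0,0.03,0.001],[0,0,0]],
  [[0,0.05,0.001],[0,0,0]],
  [[0,0.065,0.001],[0,0,0]],
  [[0,0.074,0.001],[0,0,0]],
])

```text
clock: 9.2
position: [0.5099, 0.1672, 0.0829]
ee_rot: [-0.893, 1.608, -1.609]
force: [-1.0, -0.7, -2.4]
width: 0.283
```

Emit:
arm_command([
  [[0,0.003,0],[0,0,0]],
  [[0,0.005,0],[0,0,0]],
  [[0,0.007,0],[0,0,0]],
  [[0,0.008,0],[0,0,0]],
  [[0,0.008,0],[0,0,0]],
])

```text
clock: 9.7
position: [0.5107, 0.1684, 0.077]
ee_rot: [-0.891, 1.607, -1.607]
force: [0.3, 0.6, -1.8]
width: 0.281
```

```bash
python3 carlook.py c2 .087 .076
```

```text
t 9.7 pos [0.5107 0.1684 0.077 ] yaw -0.5575 tilt [-0.001 -1.     0.   ] F [ 0.3  0.6 -1.8] w 0.281
shift [0.0008 0.001  0.0007] turn [-0.01 -0.05 -0.03]
```

View pics/c2.png

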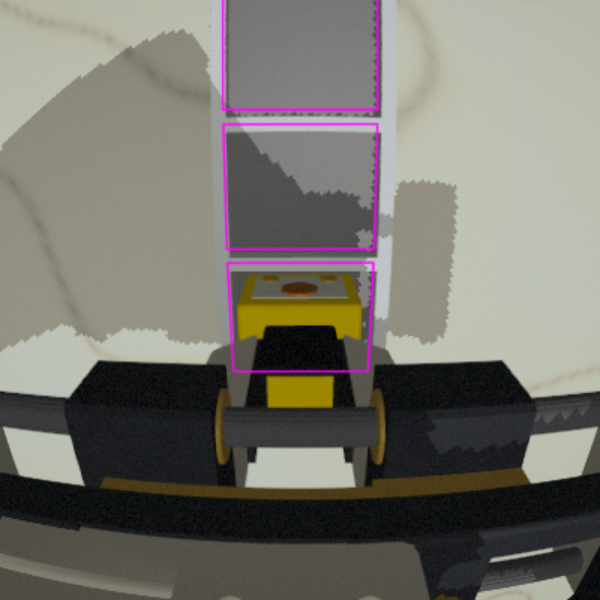

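Emit:
arm_command([
  [[0.001,0.001,0],[0,0,0]],
  [[0.0015,0.0015,0],[0,0,0]],
  [[0.0015,0.0015,0],[0,0,0]],
  [[0.0015,0.0015,0],[0,0,0]],
])

```text
clock: 10.15
position: [0.5098, 0.167, 0.0754]
ee_rot: [-0.891, 1.607, -1.607]
force: [-1.4, 0.5, 3.2]
width: 0.28
```

Emit:
arm_command([
  [[0,0,0],[0,0,0]],
  [[0,0,0],[0,0,0]],
  [[0,0,0],[0,0,0]],
  [[0,0,0],[0,0,0]],
  [[0,0,0],[0,0,0]],
], fingers=-0.4)

```text
clock: 10.65
position: [0.5097, 0.1669, 0.0752]
ee_rot: [-0.892, 1.607, -1.607]
force: [1.0, -0.3, 1.0]
width: 0.664
```

Emit:
arm_command([
  [[0,-0.015,0],[0,0,0]],
  [[0,-0.04,0],[0,0,0]],
  [[0,-0.065,0],[0,0,0]],
  [[0,-0.085,0],[0,0,0]],
  [[0,-0.085,0],[0,0,0]],
])

```text
clock: 11.15
position: [0.5112, 0.1673, 0.1627]
ee_rot: [-0.887, 1.606, -1.606]
force: [0.3, 0.6, -0.1]
width: 0.7
```

```bash
python3 - <<'E'
import re
t=open('h.py').read().replace('CAR=np.array([.5568,.2412])','CAR=np.array([.5560,.2399])')
t=t.replace('STO=np.array([.552,-.248]);SY=2.077','STO=np.array([.5544,-.2536]);SY=2.085')
open('h.py','w').write(t)
E
python3 carlook.py c3 .087 .16; python3 -c "
from h import *
print(W(STO,SY,-.029));go((.578,-.2385,.16),-1.057,2)"
```

```text
t 11.15 pos [0.5112 0.1673 0.1627] yaw -0.5577 tilt [-0.004 -1.     0.002] F [ 0.3  0.6 -0.1] w 0.7
shift [ 0.0018  0.0027 -0.0003] turn [-0.13 -0.06 -0.22]
[ 0.57964986 -0.23933659]
t 11.2 pos [0.5104 0.1673 0.1613] yaw -0.5574 tilt [-0.002 -1.     0.001] F [-0.7  0.6 -0. ] w 0.699
shift [0.1543 0.0004 0.136 ] turn [-0.02 14.31 -0.07]
shift [0.1159 0.0006 0.1699] turn [-0.02 14.31 -0.07]
```

View pics/c3.png

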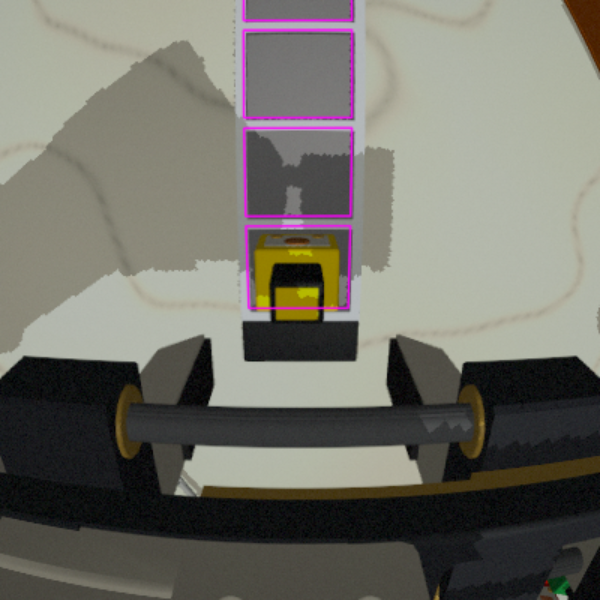

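Yellow stands in its slot next to the carrier's black block, at about (298,280) in the picture. Next is green.

Emit:
arm_command([
  [[0.02,0,0.018],[0,2,0]],
  [[0.056,0,0.049],[0,5,0]],
  [[0.092,0,0.081],[0,8.5,0]],
  [[0.124,0,0.109],[0,11.5,0]],
  [[0.154,0,0.136],[0,14.3,0]],
])

```text
clock: 11.7
position: [0.543, -0.0377, 0.1592]
ee_rot: [-0.712, 1.777, -1.776]
force: [0.2, 0.8, 0.5]
width: 0.7
```

Emit:
arm_command([
  [[0.026,0,0.038],[0,3.2,0]],
  [[0.054,0,0.079],[0,6.6,0]],
  [[0.082,0,0.12],[0,10,0]],
  [[0.104,0,0.152],[0,12.8,0]],
  [[0.116,0,0.17],[0,14.3,0]],
])

```text
clock: 12.2
position: [0.5763, -0.243, 0.1591]
ee_rot: [-0.505, 1.936, -1.938]
force: [-0.8, -0.4, 0.3]
width: 0.701
```

Emit:
arm_command([
  [[0,0,0],[0,0,0]],
  [[0,0,0],[0,0,0]],
  [[0,0,0],[0,0,0]],
  [[0,0,0],[0,0,0]],
])

```text
clock: 12.6
position: [0.5775, -0.237, 0.1598]
ee_rot: [-0.51, 1.933, -1.93]
force: [-0.4, 0.6, -0.6]
width: 0.7
```

```bash
python3 -c "
from h import *
go((.578,-.2385,.16),-1.057,1)"; python3 look.py g1 .085
```

```text
t 12.6 pos [ 0.5775 -0.237   0.1598] yaw -1.0545 tilt [-0.    -1.    -0.001] F [-0.4  0.6 -0.6] w 0.7
shift [ 0.0003 -0.0002  0.0015] turn [ 0.07  0.14 -0.01]
tcp axis at block top px [278.27016175 224.20684588] [ 0.57751211 -0.23700223  0.15982346] [-0.4  0.6 -0.6] 0.699925888003201
```

View pics/g1.png

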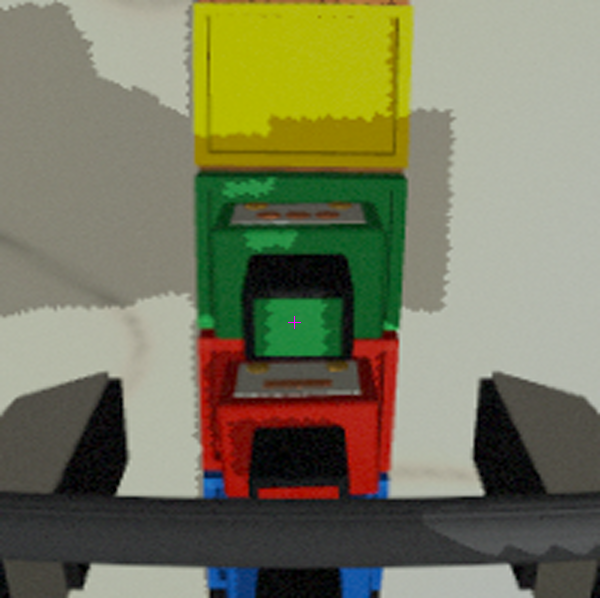

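Emit:
arm_command([
  [[0.0013,0.02,0.001],[0,0,0]],
  [[0.0013,0.045,0.001],[0,0,0]],
  [[0.0013,0.065,0.001],[0,0,0]],
  [[0.0013,0.079,0.001],[0,0,0]],
  [[0.0013,0.079,0.001],[0,0,0]],
])

```text
clock: 13.15
position: [0.5759, -0.239, 0.0796]
ee_rot: [-0.511, 1.935, -1.931]
force: [0.3, 0.4, 0.1]
width: 0.701
```

Emit:
arm_command([
  [[0,0,0],[0,0,0]],
  [[0,0,0],[0,0,0]],
  [[0,0,0],[0,0,0]],
])

```text
clock: 13.45
position: [0.5773, -0.2405, 0.0822]
ee_rot: [-0.507, 1.931, -1.933]
force: [0.4, -0.3, -0.3]
width: 0.7
```

```bash
python3 look.py g2 .085
```

```text
tcp axis at block top px [277.50563008 281.65164133] [ 0.57733877 -0.24049383  0.08224466] [ 0.4 -0.3 -0.3] 0.6996374014541411
```

View pics/g2.png

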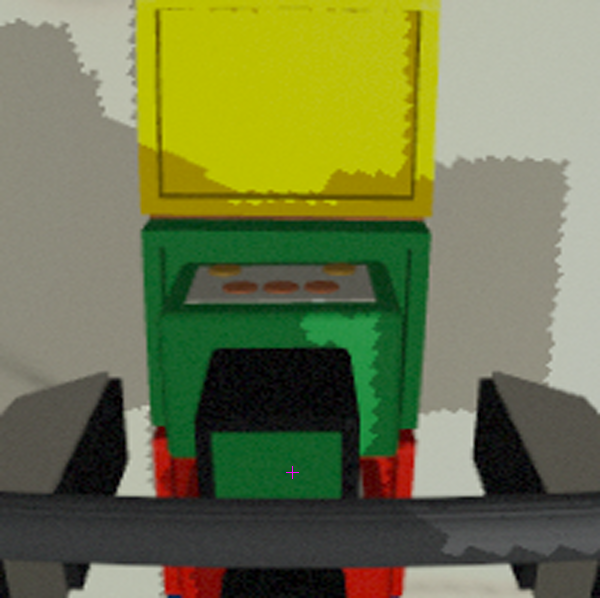

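Emit:
arm_command([
  [[0,0.001,-0.002],[0,0,0]],
  [[0,0.002,-0.002],[0,0,0]],
  [[0,0.002,-0.002],[0,0,0]],
  [[0,0.002,-0.002],[0,0,0]],
  [[0,0.002,-0.002],[0,0,0]],
], fingers=1)

```text
clock: 14.0
position: [0.5758, -0.2385, 0.0792]
ee_rot: [-0.508, 1.933, -1.933]
force: [0.5, -0.3, 0.5]
width: 0.314
```

Emit:
arm_command([
  [[0,0,0],[0,0,0]],
  [[0,0,0],[0,0,0]],
  [[0,0,0],[0,0,0]],
  [[0,0,0],[0,0,0]],
  [[0,0,0],[0,0,0]],
])

```text
clock: 14.5
position: [0.5757, -0.2384, 0.0791]
ee_rot: [-0.508, 1.933, -1.933]
force: [-0.7, -0.5, -1.1]
width: 0.278
```

Emit:
arm_command([
  [[0,-0.01,0],[0,0,0]],
  [[0,-0.025,0],[0,0,0]],
  [[0,-0.05,0],[0,0,0]],
  [[0,-0.07,0],[0,0,0]],
  [[0,-0.08,0],[0,0,0]],
])

```text
clock: 15.0
position: [0.5767, -0.2393, 0.1624]
ee_rot: [-0.504, 1.93, -1.934]
force: [0.6, -0.2, -1.7]
width: 0.279
```

```bash
python3 -c "
from h import *
go((*W(CAR,CY,.029),.161),CY-np.pi,2)"
```

```text
t 15.0 pos [ 0.5767 -0.2393  0.1624] yaw -1.0571 tilt [-0.002 -1.     0.003] F [ 0.6 -0.2 -1.7] w 0.279
shift [-0.096   0.0004 -0.2068] turn [ -0.09 -14.34  -0.05]
shift [-0.1442  0.0006 -0.1766] turn [ -0.09 -14.34  -0.05]
```

Emit:
arm_command([
  [[-0.01,-0.003,-0.022],[0,-1.5,0]],
  [[-0.03,-0.006,-0.065],[0,-4.5,0]],
  [[-0.053,-0.01,-0.114],[0,-8,0]],
  [[-0.075,-0.012,-0.161],[0,-11.2,0]],
  [[-0.096,-0.012,-0.207],[0,-14.3,0]],
])

```text
clock: 15.5
position: [0.558, -0.016, 0.172]
ee_rot: [-0.713, 1.773, -1.773]
force: [0.9, 0.4, -1.3]
width: 0.283
```

Emit:
arm_command([
  [[-0.035,0,-0.043],[0,-3.5,0]],
  [[-0.07,0,-0.086],[0,-7,0]],
  [[-0.104,0,-0.127],[0,-10.5,0]],
  [[-0.13,0,-0.159],[0,-13,0]],
  [[-0.144,0,-0.177],[0,-14.3,0]],
])

```text
clock: 16.0
position: [0.5387, 0.2149, 0.1715]
ee_rot: [-0.895, 1.604, -1.601]
force: [0.2, 0.0, -1.1]
width: 0.283
```

Emit:
arm_command([
  [[0,0,0],[0,0,0]],
  [[0,0,0],[0,0,0]],
  [[0,0,0],[0,0,0]],
  [[0,0,0],[0,0,0]],
])

```text
clock: 16.4
position: [0.5401, 0.208, 0.1715]
ee_rot: [-0.89, 1.608, -1.609]
force: [1.3, 0.7, -1.0]
width: 0.285
```

```bash
python3 carlook.py c4 .029 .084
```

```text
t 16.4 pos [0.5401 0.208  0.1715] yaw -0.5602 tilt [ 0. -1.  0.] F [ 1.3  0.7 -1. ] w 0.285
shift [-0.0064  0.0875 -0.0034] turn [-0.02 -0.21  0.01]
```

View pics/c4.png

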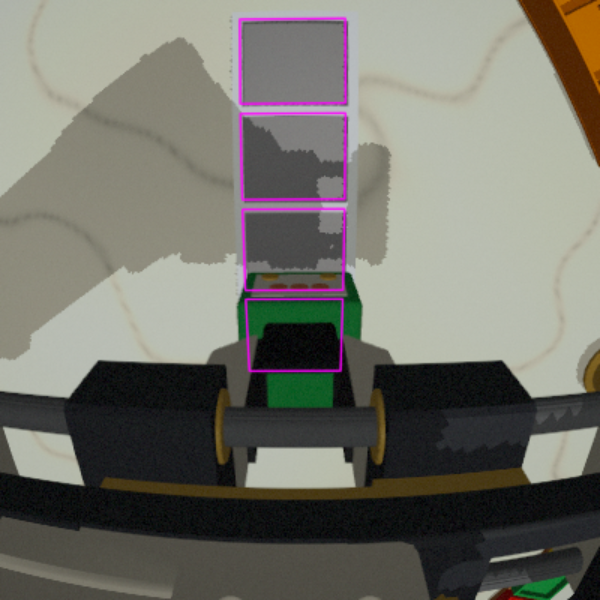

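Emit:
arm_command([
  [[-0.0064,0.01,-0.0034],[0,0,0]],
  [[-0.0064,0.03,-0.0034],[0,0,0]],
  [[-0.0064,0.055,-0.0034],[0,0,0]],
  [[-0.0064,0.075,-0.0034],[0,0,0]],
  [[-0.0064,0.085,-0.0034],[0,0,0]],
])

```text
clock: 16.95
position: [0.5392, 0.2167, 0.0839]
ee_rot: [-0.895, 1.608, -1.608]
force: [-0.1, 0.9, -1.0]
width: 0.282
```

Emit:
arm_command([
  [[0,0.003,0],[0,0,0]],
  [[0,0.006,0],[0,0,0]],
  [[0,0.008,0],[0,0,0]],
  [[0,0.009,0],[0,0,0]],
  [[0,0.009,0],[0,0,0]],
])

```text
clock: 17.45
position: [0.5405, 0.2171, 0.0776]
ee_rot: [-0.891, 1.607, -1.607]
force: [-0.6, 0.1, -1.3]
width: 0.28
```

```bash
python3 carlook.py c5 .029 .076
```

```text
t 17.45 pos [0.5405 0.2171 0.0776] yaw -0.5575 tilt [-0.001 -1.     0.   ] F [-0.6  0.1 -1.3] w 0.28
shift [0.0014 0.0016 0.0011] turn [-0.02 -0.05 -0.04]
```

View pics/c5.png

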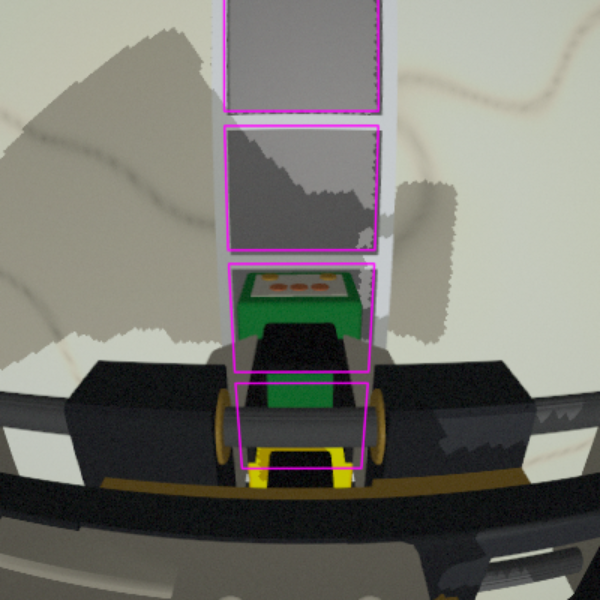

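Green is over its slot, about 1.5 mm above the floor. I'll lower it to contact and release.

Emit:
arm_command([
  [[0.001,0.001,0.001],[0,0,0]],
  [[0.001,0.002,0.001],[0,0,0]],
  [[0.001,0.002,0.001],[0,0,0]],
  [[0.001,0.002,0.001],[0,0,0]],
])

```text
clock: 17.9
position: [0.5408, 0.2156, 0.0759]
ee_rot: [-0.891, 1.607, -1.606]
force: [-2.6, -0.7, 6.8]
width: 0.278
```

Emit:
arm_command([
  [[0,0,0],[0,0,0]],
  [[0,0,0],[0,0,0]],
  [[0,0,0],[0,0,0]],
  [[0,0,0],[0,0,0]],
  [[0,0,0],[0,0,0]],
], fingers=-0.4)

```text
clock: 18.4
position: [0.5406, 0.2155, 0.0752]
ee_rot: [-0.892, 1.607, -1.607]
force: [-0.3, -0.6, 0.1]
width: 0.66
```

Emit:
arm_command([
  [[0,-0.015,0],[0,0,0]],
  [[0,-0.04,0],[0,0,0]],
  [[0,-0.065,0],[0,0,0]],
  [[0,-0.085,0],[0,0,0]],
  [[0,-0.09,0],[0,0,0]],
])

```text
clock: 18.9
position: [0.542, 0.2158, 0.1684]
ee_rot: [-0.887, 1.606, -1.606]
force: [-0.4, -0.7, 0.2]
width: 0.702
```

```bash
python3 carlook.py c6 .029 .16; python3 -c "
from h import *
print(W(STO,SY,.029))
go((.5255,-.2668,.16),-1.057,2)"
```

```text
t 18.9 pos [0.542  0.2158 0.1684] yaw -0.5578 tilt [-0.004 -1.     0.002] F [-0.4 -0.7  0.2] w 0.702
shift [ 0.0011  0.0084 -0.0009] turn [-0.13 -0.07 -0.22]
[ 0.52915014 -0.26786341]
t 18.95 pos [0.5417 0.2158 0.1678] yaw -0.5577 tilt [-0.003 -1.     0.002] F [0.1 0.3 0.5] w 0.701
shift [0.209  0.0034 0.1208] turn [-0.02 14.31 -0.1 ]
shift [0.1727 0.0037 0.1687] turn [-0.02 14.31 -0.1 ]
```

View pics/c6.png

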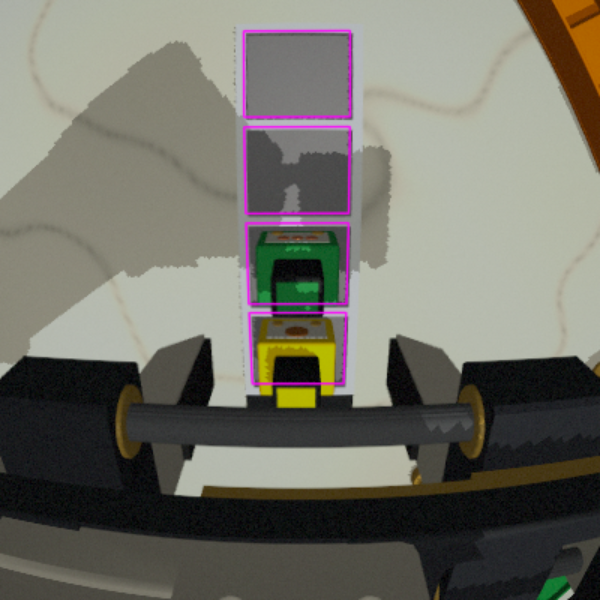

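Green and yellow both stand in their slots, at about (297,270) and (296,350). Next is red.

Emit:
arm_command([
  [[0.026,0,0.015],[0,2,0]],
  [[0.07,0,0.041],[0,5,0]],
  [[0.117,0,0.068],[0,8.2,0]],
  [[0.164,0,0.095],[0,11.3,0]],
  [[0.209,0.003,0.121],[0,14.3,0]],
])

```text
clock: 19.45
position: [0.5324, -0.016, 0.1625]
ee_rot: [-0.711, 1.776, -1.775]
force: [1.2, 0.2, -0.5]
width: 0.701
```

Emit:
arm_command([
  [[0.036,0,0.036],[0,3.2,0]],
  [[0.076,0,0.075],[0,6.6,0]],
  [[0.116,0,0.114],[0,10,0]],
  [[0.15,0,0.146],[0,12.8,0]],
  [[0.173,0.003,0.166],[0,14.3,0]],
])

```text
clock: 19.95
position: [0.5221, -0.257, 0.1595]
ee_rot: [-0.505, 1.934, -1.936]
force: [0.3, 0.4, -0.1]
width: 0.701
```

Emit:
arm_command([
  [[0,0,0],[0,0,0]],
  [[0,0,0],[0,0,0]],
  [[0,0,0],[0,0,0]],
  [[0,0,0],[0,0,0]],
])

```text
clock: 20.35
position: [0.5233, -0.252, 0.1594]
ee_rot: [-0.51, 1.932, -1.93]
force: [0.0, -0.5, 0.2]
width: 0.702
```

```bash
python3 -c "
from h import *
go((.5255,-.2668,.16),-1.057,1)"; python3 look.py r1 .085
```

```text
t 20.35 pos [ 0.5233 -0.252   0.1594] yaw -1.0542 tilt [-0.    -1.    -0.001] F [ 0.  -0.5  0.2] w 0.702
shift [ 0.0054 -0.0006  0.0139] turn [ 0.06  0.16 -0.01]
tcp axis at block top px [278.25870136 224.41683986] [ 0.52329576 -0.2520447   0.15942641] [ 0.  -0.5  0.2] 0.7017505972244451
```

View pics/r1.png

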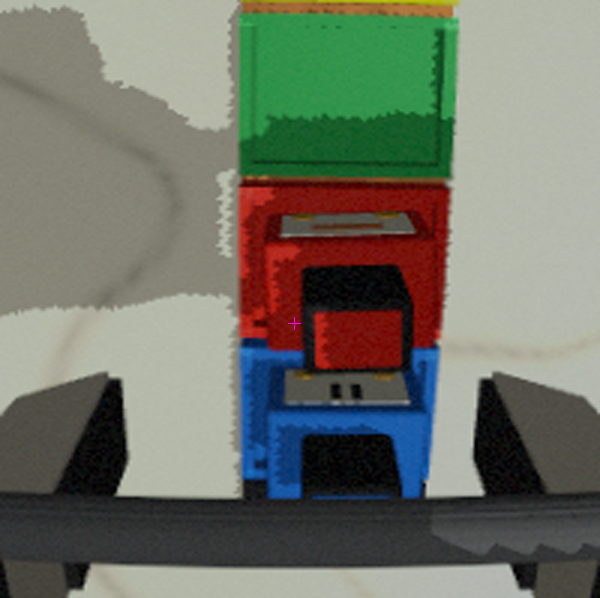

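Emit:
arm_command([
  [[0.0025,0.005,0.008],[0,0,0]],
  [[0.005,0.01,0.0145],[0,0,0]],
  [[0.005,0.03,0.0145],[0,0,0]],
  [[0.005,0.035,0.0145],[0,0,0]],
  [[0.005,0.035,0.0145],[0,0,0]],
])

```text
clock: 20.9
position: [0.525, -0.2689, 0.1238]
ee_rot: [-0.51, 1.935, -1.933]
force: [0.8, -0.1, -0.1]
width: 0.698
```

Emit:
arm_command([
  [[0,0,0],[0,0,0]],
  [[0,0,0],[0,0,0]],
  [[0,0,0],[0,0,0]],
])

```text
clock: 21.2
position: [0.526, -0.2691, 0.1253]
ee_rot: [-0.507, 1.932, -1.933]
force: [-0.6, 0.5, -0.1]
width: 0.704
```

```bash
python3 look.py r2 .085
```

```text
tcp axis at block top px [277.86384303 244.71641446] [ 0.52600052 -0.26905464  0.12531826] [-0.6  0.5 -0.1] 0.7036138023363918
```

View pics/r2.png

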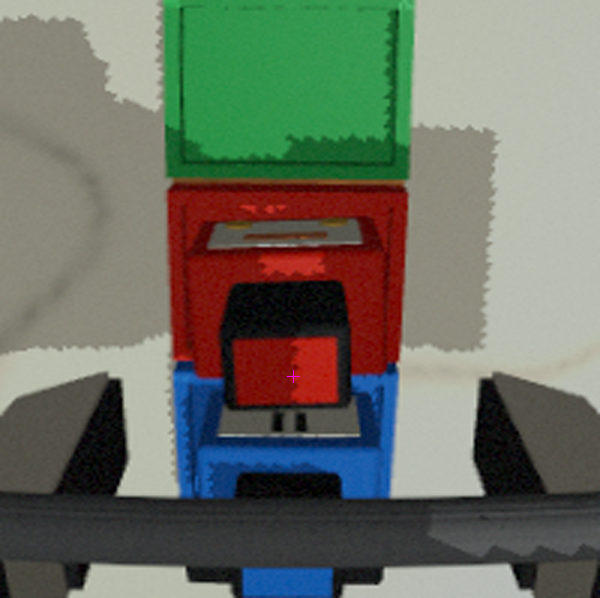

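Emit:
arm_command([
  [[-0.001,0.015,-0.001],[0,0,0]],
  [[-0.001,0.03,-0.001],[0,0,0]],
  [[-0.001,0.045,-0.001],[0,0,0]],
  [[-0.001,0.045,-0.001],[0,0,0]],
  [[-0.001,0.045,-0.001],[0,0,0]],
])

```text
clock: 21.75
position: [0.5256, -0.2676, 0.079]
ee_rot: [-0.509, 1.934, -1.933]
force: [-0.1, -1.2, 0.3]
width: 0.7
```

Emit:
arm_command([
  [[0,0,0],[0,0,0]],
  [[0,0,0],[0,0,0]],
  [[0,0,0],[0,0,0]],
])

```text
clock: 22.05
position: [0.5264, -0.2677, 0.0802]
ee_rot: [-0.507, 1.932, -1.933]
force: [0.2, 0.3, 0.4]
width: 0.704
```

```bash
python3 look.py r3 .085
```

```text
tcp axis at block top px [277.48341645 283.80512807] [ 0.52635074 -0.26769723  0.08024213] [0.2 0.3 0.4] 0.7035516766351917
```

View pics/r3.png

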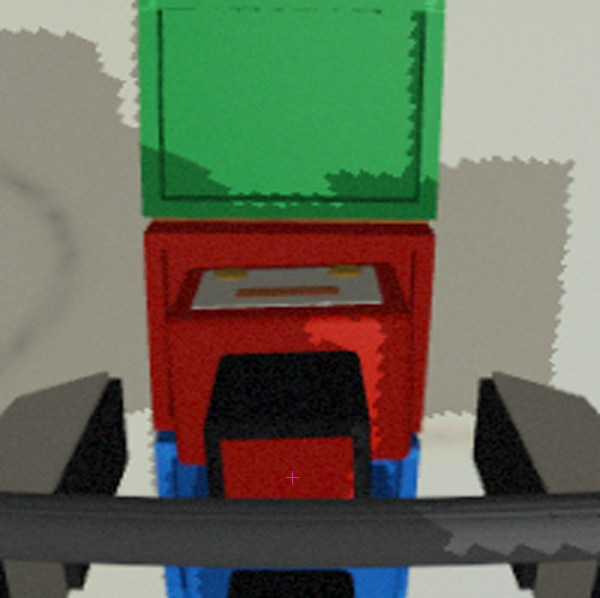

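Red's block (centre at about column 288) sits between the fingers. Closing.

Emit:
arm_command([
  [[0,0,0],[0,0,0]],
  [[0,0,0],[0,0,0]],
  [[0,0,0],[0,0,0]],
  [[0,0,0],[0,0,0]],
  [[0,0,0],[0,0,0]],
], fingers=1)

```text
clock: 22.6
position: [0.5261, -0.2675, 0.0797]
ee_rot: [-0.508, 1.933, -1.933]
force: [0.4, 1.7, 0.1]
width: 0.314
```

Emit:
arm_command([
  [[0,0,0],[0,0,0]],
  [[0,0,0],[0,0,0]],
  [[0,0,0],[0,0,0]],
  [[0,0,0],[0,0,0]],
  [[0,0,0],[0,0,0]],
])

```text
clock: 23.1
position: [0.526, -0.2676, 0.0797]
ee_rot: [-0.508, 1.933, -1.933]
force: [-0.1, -0.9, -1.9]
width: 0.28
```

Emit:
arm_command([
  [[0,-0.01,0],[0,0,0]],
  [[0,-0.025,0],[0,0,0]],
  [[0,-0.05,0],[0,0,0]],
  [[0,-0.075,0],[0,0,0]],
  [[0,-0.09,0],[0,0,0]],
])

```text
clock: 23.6
position: [0.5267, -0.2684, 0.1728]
ee_rot: [-0.505, 1.93, -1.934]
force: [1.7, 0.0, -2.0]
width: 0.28
```

```bash
python3 -c "
from h import *
go((*W(CAR,CY,-.029),.175),CY-np.pi,2)"
```

```text
t 23.6 pos [ 0.5267 -0.2684  0.1728] yaw -1.0572 tilt [-0.002 -1.     0.002] F [ 1.7  0.  -2. ] w 0.28
shift [-0.1503 -0.0013 -0.2211] turn [ -0.08 -14.34  -0.04]
shift [-0.2004 -0.0012 -0.177 ] turn [ -0.08 -14.34  -0.04]
```

```bash
python3 -c "
from h import *
go((*W(CAR,CY,-.029),.175),CY-np.pi,3)"
```

```text
t 23.6 pos [ 0.5267 -0.2684  0.1728] yaw -1.0572 tilt [-0.002 -1.     0.002] F [ 1.7  0.  -2. ] w 0.28
shift [-0.1002 -0.0009 -0.1474] turn [-0.06 -9.56 -0.02]
shift [-0.1233 -0.0008 -0.1287] turn [-0.06 -9.56 -0.02]
shift [-0.143  -0.0008 -0.1064] turn [-0.06 -9.56 -0.02]
```

Emit:
arm_command([
  [[-0.01,0,-0.015],[0,-1,0]],
  [[-0.03,0,-0.044],[0,-3,0]],
  [[-0.053,0,-0.078],[0,-5,0]],
  [[-0.077,0,-0.113],[0,-7.4,0]],
  [[-0.1,0,-0.147],[0,-9.6,0]],
])

```text
clock: 24.1
position: [0.5409, -0.0888, 0.1705]
ee_rot: [-0.648, 1.826, -1.826]
force: [1.5, 0.1, -1.3]
width: 0.28
```

Emit:
arm_command([
  [[-0.025,0,-0.026],[0,-2,0]],
  [[-0.05,0,-0.052],[0,-4,0]],
  [[-0.075,0,-0.078],[0,-5.8,0]],
  [[-0.1,0,-0.104],[0,-7.7,0]],
  [[-0.123,0,-0.129],[0,-9.6,0]],
])

```text
clock: 24.6
position: [0.5552, 0.089, 0.1705]
ee_rot: [-0.777, 1.716, -1.716]
force: [0.8, -0.0, -1.2]
width: 0.284
```

Emit:
arm_command([
  [[-0.03,0,-0.022],[0,-2,0]],
  [[-0.062,0,-0.046],[0,-4.2,0]],
  [[-0.095,0,-0.071],[0,-6.4,0]],
  [[-0.125,0,-0.093],[0,-8.4,0]],
  [[-0.143,0,-0.106],[0,-9.6,0]],
])

```text
clock: 25.1
position: [0.5695, 0.2685, 0.1701]
ee_rot: [-0.896, 1.602, -1.6]
force: [0.8, -0.9, -0.5]
width: 0.284
```

Emit:
arm_command([
  [[0,0,0],[0,0,0]],
  [[0,0,0],[0,0,0]],
  [[0,0,0],[0,0,0]],
  [[0,0,0],[0,0,0]],
])

```text
clock: 25.5
position: [0.5703, 0.2627, 0.1701]
ee_rot: [-0.892, 1.606, -1.607]
force: [0.1, 0.3, -0.0]
width: 0.284
```

```bash
python3 carlook.py c7 -.029 .084
```

```text
t 25.5 pos [0.5703 0.2627 0.1701] yaw -0.5569 tilt [ 0. -1.  0.] F [ 0.1  0.3 -0. ] w 0.284
shift [-0.0021  0.0861 -0.0002] turn [-0.03 -0.02  0.02]
```

View pics/c7.png

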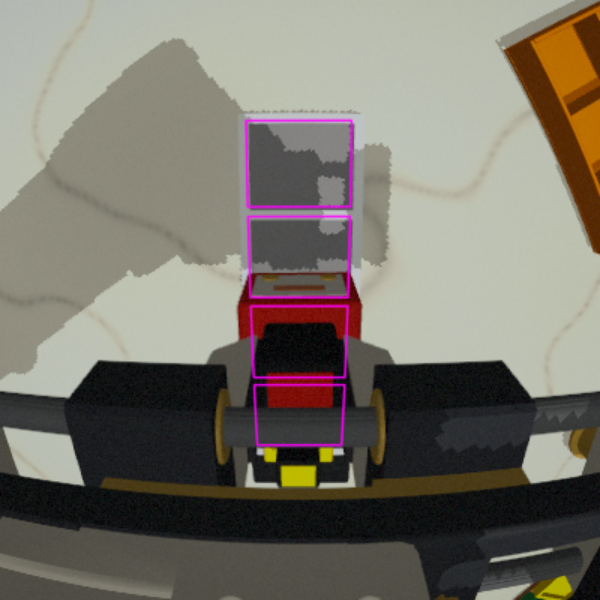

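Emit:
arm_command([
  [[-0.002,0.01,0],[0,0,0]],
  [[-0.002,0.03,0],[0,0,0]],
  [[-0.002,0.055,0],[0,0,0]],
  [[-0.002,0.075,0],[0,0,0]],
  [[-0.002,0.084,0],[0,0,0]],
])

```text
clock: 26.05
position: [0.5699, 0.2657, 0.0833]
ee_rot: [-0.897, 1.606, -1.606]
force: [-0.2, 0.1, -0.9]
width: 0.283
```

Emit:
arm_command([
  [[0,0.003,0],[0,0,0]],
  [[0,0.006,0],[0,0,0]],
  [[0,0.007,0],[0,0,0]],
  [[0,0.008,0],[0,0,0]],
  [[0,0.008,0],[0,0,0]],
])

```text
clock: 26.55
position: [0.5713, 0.2665, 0.0783]
ee_rot: [-0.893, 1.604, -1.604]
force: [-0.3, -1.3, -1.9]
width: 0.278
```

```bash
python3 carlook.py c8 -.029 .0765
```

```text
t 26.55 pos [0.5713 0.2665 0.0783] yaw -0.554 tilt [-0.001 -1.     0.   ] F [-0.3 -1.3 -1.9] w 0.278
shift [0.0017 0.0018 0.0011] turn [-0.02  0.15 -0.05]
```

View pics/c8.png

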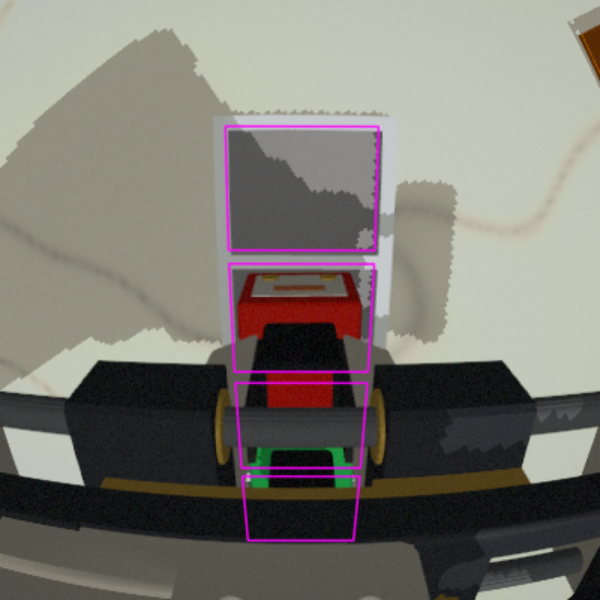

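Emit:
arm_command([
  [[0.001,0.001,0.001],[0,0,0]],
  [[0.0015,0.002,0.001],[0,0,0]],
  [[0.0015,0.002,0.001],[0,0,0]],
  [[0.0015,0.002,0.001],[0,0,0]],
])

```text
clock: 27.0
position: [0.5715, 0.2647, 0.0766]
ee_rot: [-0.893, 1.604, -1.604]
force: [-2.2, 0.0, 6.3]
width: 0.282
```

Emit:
arm_command([
  [[0,0,0],[0,0,0]],
  [[0,0,0],[0,0,0]],
  [[0,0,0],[0,0,0]],
  [[0,0,0],[0,0,0]],
  [[0,0,0],[0,0,0]],
], fingers=-0.4)

```text
clock: 27.5
position: [0.5711, 0.2645, 0.0757]
ee_rot: [-0.894, 1.604, -1.605]
force: [1.1, -0.5, 0.5]
width: 0.663
```

Emit:
arm_command([
  [[0,-0.015,0],[0,0,0]],
  [[0,-0.04,0],[0,0,0]],
  [[0,-0.065,0],[0,0,0]],
  [[0,-0.085,0],[0,0,0]],
  [[0,-0.09,0],[0,0,0]],
])

```text
clock: 28.0
position: [0.5726, 0.2649, 0.1692]
ee_rot: [-0.889, 1.603, -1.603]
force: [-0.3, -0.4, -0.5]
width: 0.699
```

```bash
python3 carlook.py c9 -.029 .16; python3 -c "
from h import *
print(W(STO,SY,.087))
go((.476,-.295,.16),-1.057,3)"
```

```text
t 28.0 pos [0.5726 0.2649 0.1692] yaw -0.5544 tilt [-0.004 -1.     0.002] F [-0.3 -0.4 -0.5] w 0.699
shift [ 0.001   0.0092 -0.0009] turn [-0.13  0.13 -0.23]
[ 0.47865043 -0.29639022]
t 28.05 pos [0.5722 0.2649 0.1685] yaw -0.5542 tilt [-0.003 -1.     0.002] F [1.3 0.5 0.3] w 0.701
shift [0.1756 0.0024 0.0709] turn [-0.02  9.6  -0.07]
shift [0.1613 0.0025 0.0992] turn [-0.02  9.6  -0.07]
shift [0.1425 0.0027 0.1247] turn [-0.02  9.6  -0.07]
```

View pics/c9.png

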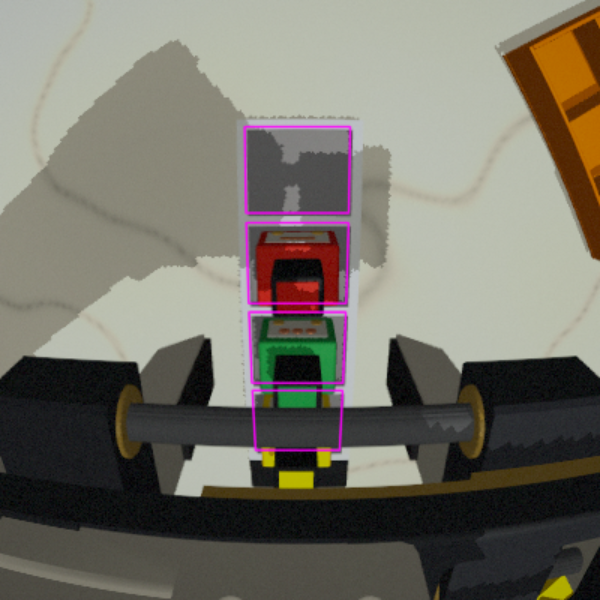

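Red is placed upright at about (297,270), with green and yellow below it in the picture. Now blue.

Emit:
arm_command([
  [[0.018,0,0.007],[0,1,0]],
  [[0.053,0,0.021],[0,3,0]],
  [[0.093,0,0.037],[0,5,0]],
  [[0.134,0,0.054],[0,7.4,0]],
  [[0.176,0,0.071],[0,9.6,0]],
])

```text
clock: 28.55
position: [0.5372, 0.075, 0.1648]
ee_rot: [-0.777, 1.72, -1.72]
force: [0.4, -0.7, -0.9]
width: 0.699
```

Emit:
arm_command([
  [[0.032,0,0.02],[0,2,0]],
  [[0.064,0,0.04],[0,4,0]],
  [[0.096,0,0.06],[0,5.8,0]],
  [[0.128,0,0.079],[0,7.7,0]],
  [[0.161,0,0.099],[0,9.6,0]],
])

```text
clock: 29.05
position: [0.5049, -0.1106, 0.1649]
ee_rot: [-0.648, 1.83, -1.829]
force: [0.9, 0.2, -0.2]
width: 0.697
```

Emit:
arm_command([
  [[0.032,0,0.028],[0,2,0]],
  [[0.065,0,0.057],[0,4.2,0]],
  [[0.098,0,0.086],[0,6.4,0]],
  [[0.125,0,0.109],[0,8.4,0]],
  [[0.143,0.006,0.125],[0,9.6,0]],
])

```text
clock: 29.55
position: [0.472, -0.2995, 0.1595]
ee_rot: [-0.504, 1.936, -1.937]
force: [0.5, 0.2, -0.4]
width: 0.703
```

Emit:
arm_command([
  [[0,0,0],[0,0,0]],
  [[0,0,0],[0,0,0]],
  [[0,0,0],[0,0,0]],
  [[0,0,0],[0,0,0]],
])

```text
clock: 29.95
position: [0.4748, -0.2946, 0.1596]
ee_rot: [-0.51, 1.932, -1.931]
force: [-0.5, 0.1, -0.4]
width: 0.696
```

```bash
python3 -c "
from h import *
go((.476,-.295,.16),-1.057,1)"; python3 look.py b1 .085
```

```text
t 29.95 pos [ 0.4748 -0.2946  0.1596] yaw -1.0548 tilt [-0.    -1.    -0.001] F [-0.5  0.1 -0.4] w 0.696
shift [-0.0008 -0.0004  0.001 ] turn [ 0.05  0.12 -0.01]
tcp axis at block top px [278.23393629 224.34785481] [ 0.47480401 -0.29456465  0.15957556] [-0.5  0.1 -0.4] 0.6956997712379478
```

View pics/b1.png

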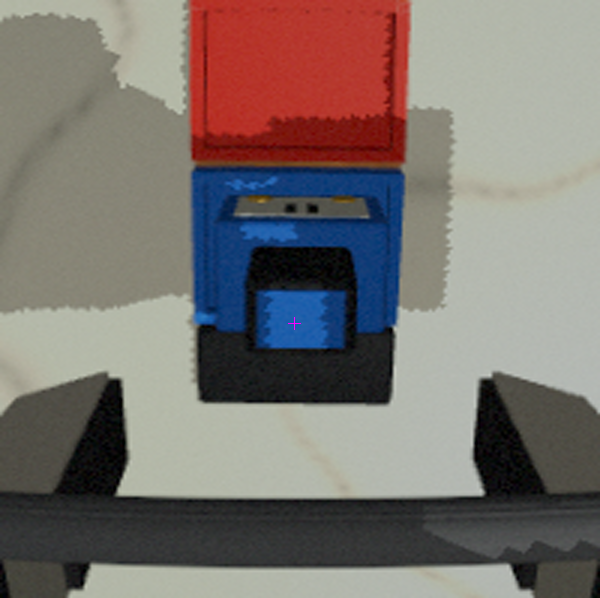

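Emit:
arm_command([
  [[-0.001,0.02,0.0005],[0,0,0]],
  [[-0.001,0.045,0.0005],[0,0,0]],
  [[-0.001,0.065,0.0005],[0,0,0]],
  [[-0.001,0.08,0.0005],[0,0,0]],
  [[-0.001,0.08,0.0005],[0,0,0]],
])

```text
clock: 30.5
position: [0.475, -0.2947, 0.0782]
ee_rot: [-0.511, 1.935, -1.931]
force: [0.3, 0.9, -0.8]
width: 0.7
```

Emit:
arm_command([
  [[0,0,0],[0,0,0]],
  [[0,0,0],[0,0,0]],
  [[0,0,0],[0,0,0]],
])

```text
clock: 30.8
position: [0.4762, -0.2962, 0.0807]
ee_rot: [-0.507, 1.931, -1.933]
force: [0.2, -0.8, -0.3]
width: 0.699
```

```bash
python3 look.py b2 .085
```

```text
tcp axis at block top px [277.49190122 283.32963866] [ 0.47620899 -0.29618251  0.08067951] [ 0.2 -0.8 -0.3] 0.6994217594107982
```

View pics/b2.png

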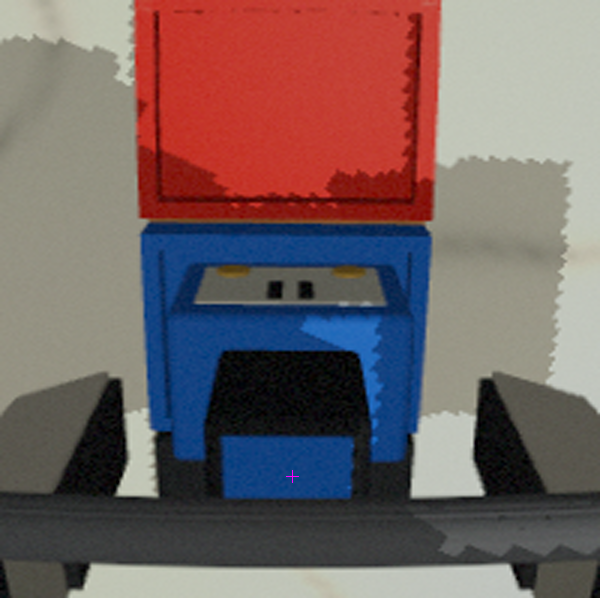

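Blue's block (centre column about 288) lies between the fingers. Closing and lifting.

Emit:
arm_command([
  [[0,0,0],[0,0,0]],
  [[0,0,0],[0,0,0]],
  [[0,0,0],[0,0,0]],
  [[0,0,0],[0,0,0]],
  [[0,0,0],[0,0,0]],
], fingers=1)

```text
clock: 31.35
position: [0.4756, -0.2958, 0.0797]
ee_rot: [-0.508, 1.933, -1.933]
force: [0.4, -0.2, -0.1]
width: 0.312
```

Emit:
arm_command([
  [[0,0,0],[0,0,0]],
  [[0,0,0],[0,0,0]],
  [[0,0,0],[0,0,0]],
  [[0,0,0],[0,0,0]],
  [[0,0,0],[0,0,0]],
])

```text
clock: 31.85
position: [0.4756, -0.2958, 0.0797]
ee_rot: [-0.508, 1.933, -1.933]
force: [-0.0, -1.1, -1.6]
width: 0.282
```

Emit:
arm_command([
  [[0,-0.01,0],[0,0,0]],
  [[0,-0.025,0],[0,0,0]],
  [[0,-0.05,0],[0,0,0]],
  [[0,-0.075,0],[0,0,0]],
  [[0,-0.09,0],[0,0,0]],
])

```text
clock: 32.35
position: [0.4762, -0.2966, 0.1727]
ee_rot: [-0.505, 1.93, -1.934]
force: [0.6, -0.5, -1.9]
width: 0.28
```

```bash
python3 -c "
from h import *
go((*W(CAR,CY,-.087),.175),CY-np.pi,3)"
```

```text
t 32.35 pos [ 0.4762 -0.2966  0.1727] yaw -1.0571 tilt [-0.002 -1.     0.002] F [ 0.6 -0.5 -1.9] w 0.28
shift [-0.1365 -0.0009 -0.1566] turn [-0.05 -9.56 -0.02]
shift [-0.1606 -0.0008 -0.1318] turn [-0.05 -9.56 -0.02]
shift [-0.1802 -0.0008 -0.1033] turn [-0.05 -9.56 -0.02]
```

Emit:
arm_command([
  [[-0.014,-0.004,-0.016],[0,-1,0]],
  [[-0.042,-0.008,-0.048],[0,-3,0]],
  [[-0.073,-0.01,-0.084],[0,-5,0]],
  [[-0.105,-0.01,-0.12],[0,-7.4,0]],
  [[-0.1365,-0.01,-0.1566],[0,-9.6,0]],
])

```text
clock: 32.85
position: [0.5178, -0.0907, 0.1806]
ee_rot: [-0.648, 1.826, -1.826]
force: [0.4, 0.4, -2.5]
width: 0.28
```

Emit:
arm_command([
  [[-0.032,0,-0.026],[0,-2,0]],
  [[-0.064,0,-0.053],[0,-4,0]],
  [[-0.096,0,-0.079],[0,-5.8,0]],
  [[-0.128,0,-0.105],[0,-7.7,0]],
  [[-0.161,0,-0.132],[0,-9.6,0]],
])

```text
clock: 33.35
position: [0.5595, 0.1131, 0.1805]
ee_rot: [-0.777, 1.717, -1.717]
force: [0.3, -0.3, -1.9]
width: 0.283
```

Emit:
arm_command([
  [[-0.04,0,-0.023],[0,-2,0]],
  [[-0.08,0,-0.046],[0,-4.2,0]],
  [[-0.12,0,-0.069],[0,-6.4,0]],
  [[-0.155,0,-0.089],[0,-8.4,0]],
  [[-0.178,0,-0.102],[0,-9.6,0]],
])

```text
clock: 33.85
position: [0.5999, 0.3168, 0.1801]
ee_rot: [-0.897, 1.602, -1.6]
force: [-0.2, 1.0, -2.1]
width: 0.281
```

Emit:
arm_command([
  [[0,0,0],[0,0,0]],
  [[0,0,0],[0,0,0]],
  [[0,0,0],[0,0,0]],
  [[0,0,0],[0,0,0]],
])

```text
clock: 34.25
position: [0.6006, 0.3109, 0.1802]
ee_rot: [-0.892, 1.606, -1.606]
force: [0.4, 0.1, -2.0]
width: 0.285
```

```bash
python3 carlook.py d1 -.087 .084
```

```text
t 34.25 pos [0.6006 0.3109 0.1802] yaw -0.5564 tilt [ 0. -1.  0.] F [ 0.4  0.1 -2. ] w 0.285
shift [-0.0031  0.0962 -0.0004] turn [-0.02  0.01  0.01]
```

View pics/d1.png

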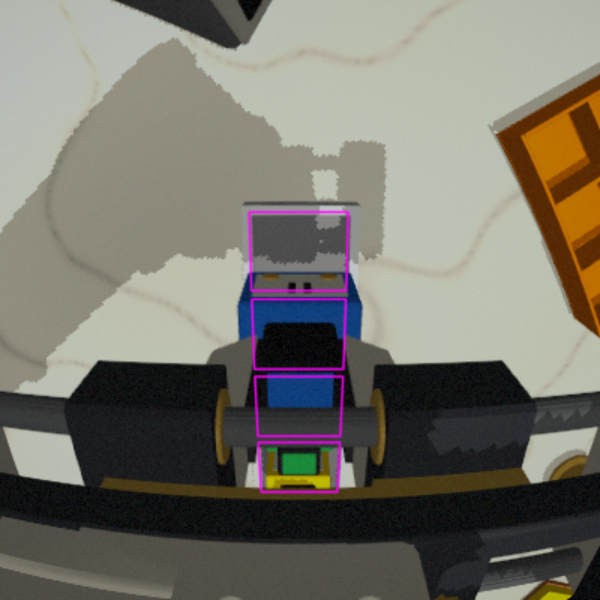

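Emit:
arm_command([
  [[-0.003,0.012,0],[0,0,0]],
  [[-0.003,0.035,0],[0,0,0]],
  [[-0.003,0.062,0],[0,0,0]],
  [[-0.003,0.083,0],[0,0,0]],
  [[-0.003,0.094,0],[0,0,0]],
])

```text
clock: 34.8
position: [0.6007, 0.3145, 0.083]
ee_rot: [-0.897, 1.606, -1.606]
force: [0.2, -0.5, -3.0]
width: 0.28
```

Emit:
arm_command([
  [[0,0.003,0],[0,0,0]],
  [[0,0.006,0],[0,0,0]],
  [[0,0.007,0],[0,0,0]],
  [[0,0.008,0],[0,0,0]],
  [[0,0.008,0],[0,0,0]],
])

```text
clock: 35.3
position: [0.6023, 0.3153, 0.0784]
ee_rot: [-0.893, 1.604, -1.604]
force: [-1.1, -0.6, -2.5]
width: 0.277
```

```bash
python3 carlook.py d2 -.087 .0767
```

```text
t 35.3 pos [0.6023 0.3153 0.0784] yaw -0.5541 tilt [-0.001 -1.     0.   ] F [-1.1 -0.6 -2.5] w 0.277
shift [0.0015 0.0017 0.0006] turn [-0.02  0.15 -0.06]
```

View pics/d2.png

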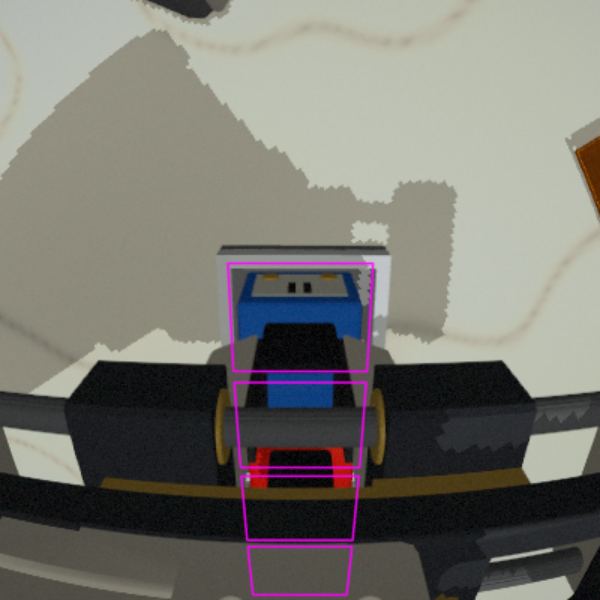

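Emit:
arm_command([
  [[0.001,0.001,0.0005],[0,0,0]],
  [[0.0015,0.002,0.0005],[0,0,0]],
  [[0.0015,0.002,0.0005],[0,0,0]],
  [[0.0015,0.002,0.0005],[0,0,0]],
])

```text
clock: 35.75
position: [0.6019, 0.3139, 0.0765]
ee_rot: [-0.893, 1.604, -1.604]
force: [-1.3, 0.0, 6.4]
width: 0.281
```

Emit:
arm_command([
  [[0,0,0],[0,0,0]],
  [[0,0,0],[0,0,0]],
  [[0,0,0],[0,0,0]],
  [[0,0,0],[0,0,0]],
  [[0,0,0],[0,0,0]],
], fingers=-0.4)

```text
clock: 36.25
position: [0.6016, 0.3135, 0.0756]
ee_rot: [-0.894, 1.605, -1.605]
force: [-0.4, 0.8, 0.6]
width: 0.664
```

Emit:
arm_command([
  [[0,-0.015,0],[0,0,0]],
  [[0,-0.04,0],[0,0,0]],
  [[0,-0.07,0],[0,0,0]],
  [[0,-0.1,0],[0,0,0]],
  [[0,-0.13,0],[0,0,0]],
])

```text
clock: 36.75
position: [0.6017, 0.3133, 0.2083]
ee_rot: [-0.893, 1.604, -1.605]
force: [-0.1, 0.4, 0.1]
width: 0.7
```

Emit:
arm_command([
  [[0.035,0,0],[0,0,0]],
  [[0.07,0,0],[0,0,0]],
  [[0.105,0,0],[0,0,0]],
  [[0.14,0,0],[0,0,0]],
  [[0.14,0,0],[0,0,0]],
])

```text
clock: 37.25
position: [0.5263, 0.1896, 0.2072]
ee_rot: [-0.891, 1.609, -1.608]
force: [0.1, 0.3, 0.5]
width: 0.701
```

Emit:
arm_command([
  [[0,0,0],[0,0,0]],
  [[0,0,0],[0,0,0]],
  [[0,0,0],[0,0,0]],
])

```text
clock: 37.55
position: [0.5284, 0.1956, 0.2059]
ee_rot: [-0.894, 1.603, -1.604]
force: [-0.0, -0.5, 0.3]
width: 0.701
```

```bash
python3 carlook.py e1 0 .2; python3 -c "
from h import *
from cell import *
p=get_image('scene');c=p['color'][:,:,::-1]
cv2.imwrite('pics/e2.png',cv2.resize(c[150:260,300:500],None,fx=3,fy=3))"
```

```text
t 37.55 pos [0.5284 0.1956 0.2059] yaw -0.5528 tilt [-0. -1.  0.] F [-0.  -0.5  0.3] w 0.701
shift [-0.0522  0.006   0.0002] turn [-0.02  0.22 -0.03]
```

View pics/e1.png

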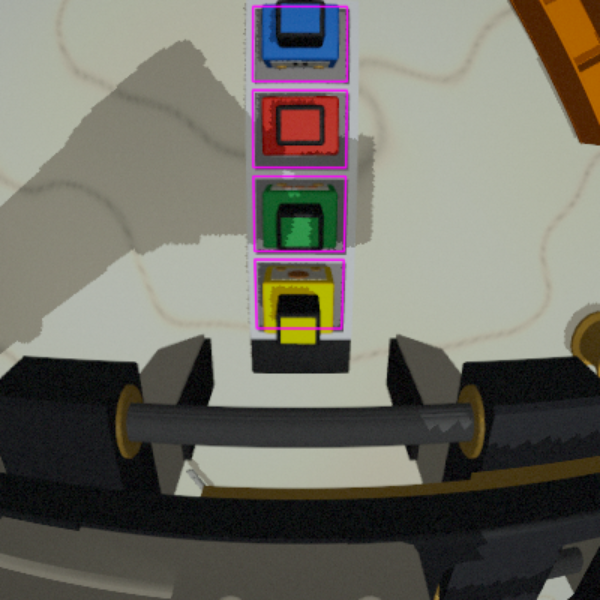

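View pics/e2.png

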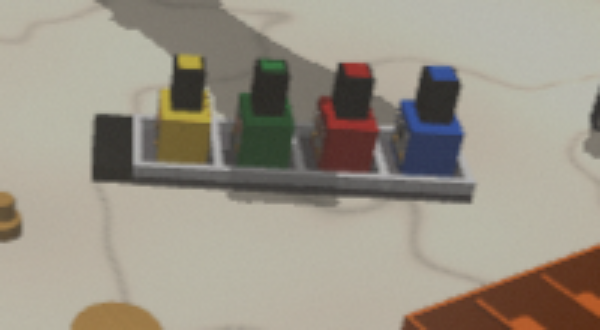

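```bash
python3 -c "
from cell import *
print(observe()['clock']);print(sign_off())"
```

```text
37.65
the job is handed in; nothing more can be done
None
```

All four modules are in the carrier in reverse order, and I handed the job in at 37.65 s of the 104 s allowed. Starting next to the carrier's black end, the order is yellow, green, red, blue; on the storage rack it was blue, red, green, yellow.

- **Placing:** I gripped each module by its black block with 25 N. I lowered it until the force reading showed contact with the slot floor (+3 to +7 N), then released it and backed off straight up.
- **Final checks:** The last wrist and scene pictures show all four modules upright, one to a slot. Judging by the slot outlines drawn in the pictures, each is within a few mm of its slot's centre. The gripper is about 0.1 m clear and touching nothing.
- **Disagreements:**
  - The first fit of the storage rack from the top camera was about 6 mm off along the rack's x compared with the wrist camera. I used the wrist view for every grasp.
  - The carrier estimate was about 1.5 mm off along its row. I corrected it after placing yellow, so yellow went in on the earlier estimate apart from a small nudge just before release.
- **No failures seen:** No check failed, and no module was dropped or tipped. The sign-off gave no verdict.

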